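# Dry-load a centrifugal caster and spin its arm to check that it runs free

## Robot

A 6-joint arm with a two-finger parallel gripper is mounted at the origin on the work surface. World frame = base frame: x ahead of the robot, y to its left, z up, the work surface at z = 0. Lengths are in m, angles in rad, forces in N, time in s.
With the tool pointing down it reaches from about 0.35 to 0.975 m from the base axis. Payload 4.9 kg.
Tool frame: the origin (TCP) lies at the very end of the fingers, on their centre line; the grasp point (between the pads) lies 19 mm behind it; z points along the fingers, y is the direction in which the jaws open and shut (so a half turn about z gives the same grasp; the last joint's range is limited). The gripper opens to 85 mm and grips with 20 to 120 N. Pads are 22 mm wide; open, the fingers measure 114 mm over their backs; the gripper's body (76 mm by 85 mm) begins 54 mm behind the grasp point. The pads swing forward as they close: fully open they stand 13 mm farther back than shut.
Start: joints at [1.164, 0.053, 1.613, -0, 1.476, -0.119], TCP at [0.177, 0.599, 0.231] pointing down, gripper open.
Joint ranges: [-3.01, 3.01], [-1.01, 2.22], [0.06, 2.58], [-1.02, 4.17], [0.09, 2.62], [-3.14, 3.14]. Speed limits (rad/s): [2.57, 2.57, 3.14, 3.14, 3.14, 3.14].

## Interface

Orientations are given as a unit quaternion [w, x, y, z].
In Python, from plant import monitor, eyes, manip gives the robot as it stands.
- The arm moves only by the tool step_arm, never from a script. Its argument "motion" is a list of rows, each a list of 7 numbers: the shift along the world's x, y, z scaled (see below), then the turn, a rotation vector about the world's x, y, z scaled (see below), then the closure in counts, from 0 (fully open) to 255 (shut). In form: [[x, y, z, ax, ay, az, grip], ...]. A call has 1 to 10 rows; each row is the pose to reach, as a shift and turn from the pose commanded when the call began; what a row does not reach only later rows make up. The controller multiplies each number of a shift by 0.5 m and each number of a turn by 1.5 rad. A row lasts 1/10 s, in which the tool goes at most 50 mm and 8.59 degrees, less where a joint would pass 70% of its speed; a pose out of reach is approached as far as the arm can. A call with a number of a shift or a turn outside -1 to 1 is refused whole. A call with a gripper value outside its range is refused whole. The fingers move at their own pace and stop on an object; the grip force is fixed at half the most. Time passes only in rows, so rows that repeat a pose let the fingers close. It gives the time, the measured TCP pose, the force and the opening at its end, in the units of the state.
- monitor.state(): the state, without advancing time (a new reading comes with each control period).
- eyes.grab_frame(name): name is "side" or "top" or "wrist"; returns a dict with "pixels" (480x640x3 uint8, red, green, blue), "mtx" (3x3 intrinsics, pixels), "rvec" (rotation vector, rad) and "tvec" (3), from world to camera coordinates, as OpenCV has them; the wrist camera has in their place "hand_eye" (4x4, takes a point from camera to tool coordinates, whose origin is the TCP and whose axes are the flange's). Camera axes: x right, y down, z forward; pixel columns grow to the right and rows downward; lengths in m; the calibration is good to about 2 mm. A picture is of the moment at which its call begins: read the wrist's pose just before it. There is no depth.
- manip.job_done(): hands the job in, once; it reports no verdict.
Trained networks look in the newest picture that a camera, given by its name, has taken for a name from the list of things; names that differ only in an ending like _2 or _b are one class to them, and where a whole thing is asked for, a point or a joint stands for the part that bears it (a point fixed in the world has none). Each returns a list of dicts, best first, with "p" (0 to 1); they miss things now and then, are a little off and sometimes report something else, mostly with a low value. They report only what shows in the picture. A call takes as long as a camera call. They do not tell look-alikes from the thing itself.
- eyes.look_for(name, camera): "box" ([centre column, centre row, width, height] in pixels, round what is visible of it).
- eyes.pinpoint(name, camera): "uv" ([column, row] in pixels: a listed point, or the origin of a listed thing).
The state is a dict: "time": time; "joint_pos": joint angles; "joint_vel": joint speeds; "joint_efforts": joint torques, N m; "tool_pos": TCP position; "tool_rot": TCP orientation; "contact_force": force on the tool from outside, world axes, zero at the start; "ft_torque": the same for the moment, N m; "gripper_width": opening from 0.0 (shut) to 1.0 (fully open).
Only numpy, scipy, OpenCV 4.12 (cv2) and the standard library are available. Lean on these libraries where they do the work, as an engineer would, in place of code of your own. Each camera call takes 0.05 s, during which the arm holds its last target.

## Task

Load the small casting ring, which stands mouth up on the bench, into the casting centrifuge: it lies in the arm's cradle with its funnel mouth towards the crucible, and the crucible carriage is slid up so that the ring is held tight against the back plate. Then push the arm round by hand and take your hand away, so that it coasts by itself for at least a full turn, and wait until it has stopped. The mould in the ring is brittle, so never drop or bang it, and leave the other things on the bench where they are.

Things in the scene. Friction and masses are not known exactly. Their poses are not given: they have to be found in the camera images.
- bench: green work bench, its top at z = 0
- casting_ring: the small casting ring: a solid cylinder, steel outside, pale mould inside, 48 mm across, 55 mm long, 0.25 kg. Origin at the centre of its plain end; its z axis points to the end with the funnel mouth. Starts upright, mouth up, free bench around it. The basin leaves no room to turn it level there: lay it on its side on the bench (it hardly rolls) and take it again across its diameter
- ring_mid (a point): middle of the casting ring, on its axis, 27.5 mm from either end; axes as the ring
- ring_mouth (a point): centre of the casting ring's mouth end, 55 mm from its origin; axes as the ring
- caster: the casting centrifuge, fixed: an open round aluminium basin 400 mm across (inner radius 188 mm or more), rim 152 mm and inner floor 54 mm above the bench, on a grey drum; a balanced arm turns in it about the upright centre axis. Origin on that axis at bench height
- rotor (a joint): turn of the arm, rad, counter-clockwise from above positive; it counts on over full turns and starts within 0.8 of zero. It turns either way without stops, so lightly that a sideways touch moves it; drag slows a spin by 0.55 to 0.75 rad/s each second (a full turn of coasting needs about 3 rad/s at release)
- hub (a point): on the arm's turning axis, top of its brass nut (24 mm across), 107 mm above the bench. The arm is a steel bar 36 mm wide, 8 mm thick, its top 12 mm below this point, reaching 164 mm from the axis at the weight end and 156 mm at the cradle end. Axes: x along the arm to the cradle, z up
- cradle_seat (a point): where ring_mid is when the ring is home: 122.5 mm from the axis, 126 mm above the bench. The ring lies along the arm on two rails 38 mm apart (from 72 mm off the axis on), plain end against the upright back plate (inner face 27.5 mm beyond this point, 52 mm wide, top 19 mm above this point). Both sides are open for fingers. Axes: x along the arm outwards to the back plate, z up
- carriage (a joint): slide of the crucible carriage along the arm, m, outwards to the cradle positive, starts 0 to 0.008, end stop 0.045. At 0 its upright front plate (46 mm wide, top 52 mm above the arm) is 65 mm from the axis, so 77 to 85 mm lie open between it and the back plate; at 0.030 it touches a ring that is home. It stays where left (2.5 N slides it, about 5 N with the ring)
- grip_tab (a point): on the upright steel grip tab at the carriage's rear, 12 mm below its top; the tab is 12 mm square and free for 20 mm below this point; 22 mm from the turning axis with the carriage fully back, 155 mm above the bench. Axes as the arm: x outwards to the cradle
- weight_mid (a point): middle of the brass balance weight on the other end of the arm, 130 mm from the axis: a cylinder 42 mm across and 40 mm long lying along the arm, its axis 116 mm above the bench. A good place to push the arm round. Axes as the arm
- large_ring: a larger casting ring, 72 mm across and 72 mm tall, standing mouth up; not wanted now; leave alone. Origin under its middle, at bench height
- alloy_jar: small amber glass jar with a white lid, 54 mm across, 62 mm tall; leave alone. Origin under its middle, at bench height
- former: low black rubber disc with a cone on it (sprue former), 64 mm across, 26 mm tall; leave alone. Origin under its middle, at bench height
- tongs: steel casting tongs with red handles lying flat, 250 mm long, 12 mm high, along its x axis; leave alone. Origin under its middle, at bench height
- bowl: green rubber mixing bowl, 120 mm across, 62 mm tall; leave alone. Origin under its middle, at bench height
- articulator: black hinged articulator frame with yellow jaw casts between its plates, about 110 x 105 x 130 mm tall; leave alone. Origin under its middle, at bench height
- die_model: yellow stone cast of a jaw on a thin base, about 56 x 52 x 32 mm tall; leave alone. Origin under its middle, at bench height
Things that resemble listed ones, but are neither listed nor needed, are in the scene too. What is shaped like the casting_ring but green, purple or turquoise is not meant.

How it is judged:
By the outcome, as a careful person would: the job done as asked, in the order asked, and still so for the second after the job is handed in, with the robot touching nothing.
It also fails if it takes over 72 s, if anything falls off the work surface, if the arm or the gripper's body presses on something with over 40 N, if the wrist force passes 120 N, or if a joint passes its speed limit or range.

## Working session

There is one attempt and no reset: what is moved stays moved. The work goes in short steps, Python scripts to look and compute and a tool call to move; the robot and the scene stay as the last step left them, time stands still between calls to the robot, and variables do not carry over. Pictures are saved under pics/ and viewed, and the job is handed in when it is done.

Besides the shell and the picture viewer there is one more tool, called after "Request:" as name(argument=value, ...), one argument or row to a line, values as JSON. step_arm: Moves the arm, as the interface text tells. Its arguments: {"type":"object","properties":{"motion":{"type":"array","items":{"type":"array","items":{"type":"number"}}}},"required":["motion"]}

```bash
ls; mkdir -p pics
cat > h.py <<'E'
import numpy as np, cv2
from plant import monitor, eyes, manip
from scipy.spatial.transform import Rotation as R
def ray(f,uv):
    K=np.array(f["mtx"],float);Rm=cv2.Rodrigues(np.array(f["rvec"],float))[0];t=np.array(f["tvec"],float).ravel()
    d=Rm.T@np.linalg.inv(K)@np.array([uv[0],uv[1],1.0]);o=-Rm.T@t
    return o,d
def atz(f,uv,z):
    o,d=ray(f,uv);return o+d*(z-o[2])/d[2]
def tri(f1,u1,f2,u2):
    o1,d1=ray(f1,u1);o2,d2=ray(f2,u2);d1/=np.linalg.norm(d1);d2/=np.linalg.norm(d2)
    A=np.stack([d1,-d2],1);s=np.linalg.lstsq(A,o2-o1,rcond=None)[0]
    a=o1+s[0]*d1;b=o2+s[1]*d2;return (a+b)/2,np.linalg.norm(a-b)
def proj(f,p):
    return cv2.projectPoints(np.array(p,float).reshape(-1,1,3),np.array(f["rvec"],float),np.array(f["tvec"],float),np.array(f["mtx"],float),None)[0].reshape(-1,2)
def wproj(f,p,pos,q):
    H=np.array(f["hand_eye"]);T=np.eye(4);T[:3,:3]=R.from_quat(q,scalar_first=True).as_matrix();T[:3,3]=pos
    C=np.linalg.inv(T@H);p=np.array(p,float).reshape(-1,3);c=p@C[:3,:3].T+C[:3,3]
    u=c@np.array(f["mtx"]).T;return u[:,:2]/u[:,2:]
def wray(f,uv,pos,q):
    H=np.array(f["hand_eye"]);T=np.eye(4);T[:3,:3]=R.from_quat(q,scalar_first=True).as_matrix();T[:3,3]=pos
    C=T@H;d=C[:3,:3]@np.linalg.inv(np.array(f["mtx"]))@np.array([uv[0],uv[1],1.0]);return C[:3,3],d
def watz(f,uv,z,pos,q):
    o,d=wray(f,uv,pos,q);return o+d*(z-o[2])/d[2]
def save(f,n): cv2.imwrite("pics/"+n+".png",cv2.cvtColor(np.array(f["pixels"]),cv2.COLOR_RGB2BGR))
E
python3 - <<'E'
from h import *
s=monitor.state();print(s)
for n in["side","top","wrist"]:
    f=eyes.grab_frame(n);save(f,n+"0")
    if n!="wrist":
        o,_=ray(f,(320,240));print(n,o,f["mtx"][0][0])
    else: print(f["hand_eye"],f["mtx"])
    for k in["casting_ring","ring_mid","ring_mouth","hub","cradle_seat","grip_tab","weight_mid","caster"]:
        print(n,k,[(np.round(d["uv"]),round(d["p"],2)) for d in eyes.pinpoint(k,n)][:5])
E
```

```text
pics
{'time': 0.0, 'joint_pos': array([ 1.16400309e+00,  5.33651491e-02,  1.61430093e+00, -1.29870295e-05,
        1.47598049e+00, -1.19038981e-01]), 'joint_vel': array([-0.00028915,  0.00069596, -0.00106915, -0.00023869,  0.00063937,
       -0.00167012]), 'joint_efforts': array([-1.98305373e-03, -3.93725324e+01, -3.70153105e+01, -4.45056767e-04,
        7.42614007e-03, -2.33195931e-05]), 'tool_pos': array([0.17715365, 0.59871995, 0.23005373]), 'tool_rot': array([-2.60662729e-04,  1.43380558e-01,  9.89667096e-01, -9.93349407e-04]), 'contact_force': array([0.16931099, 0.42321924, 0.20883465]), 'ft_torque': array([ 0.03151293, -0.01834473, -0.00207364]), 'gripper_width': 1.0008180214187226}
side [0.45459641 0.98917037 0.65825247] 444.4494988574033
side casting_ring [(array([378., 344.]), 0.96), (array([324., 387.]), 0.91), (array([390., 397.]), 0.9), (array([297., 343.]), 0.69), (array([345., 350.]), 0.62)]
side ring_mid [(array([343., 336.]), 0.9), (array([297., 330.]), 0.9), (array([377., 334.]), 0.86), (array([320., 376.]), 0.75), (array([392., 387.]), 0.56)]
side ring_mouth [(array
[... 1122 characters left out ...]
67), (array([477., 218.]), 0.51)]
top caster [(array([343., 253.]), 0.83)]
[[ 3.68164941e-05 -9.58654713e-01 -2.84571854e-01  7.13747701e-02]
 [ 9.99999948e-01  1.26281185e-04 -2.96036169e-04  5.92776729e-04]
 [ 3.19732539e-04 -2.84571828e-01  9.58654668e-01 -1.42850829e-01]
 [ 0.00000000e+00  0.00000000e+00  0.00000000e+00  1.00000000e+00]] [[394.86709245   0.         320.12196211]
 [  0.         394.86709245 233.65368181]
 [  0.           0.           1.        ]]
wrist casting_ring [(array([ 82., 454.]), 0.95), (array([183., 409.]), 0.75)]
wrist ring_mid [(array([ 66., 476.]), 0.7)]
wrist ring_mouth []
wrist hub []
wrist cradle_seat []
wrist grip_tab []
wrist weight_mid []
wrist caster []
```

View pics/side0.png

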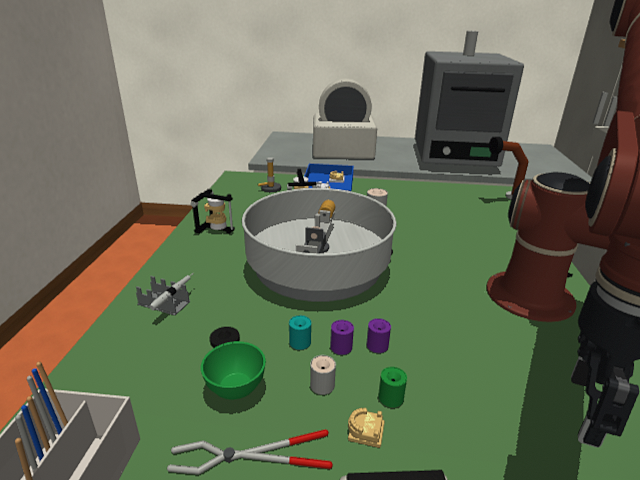

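View pics/top0.png

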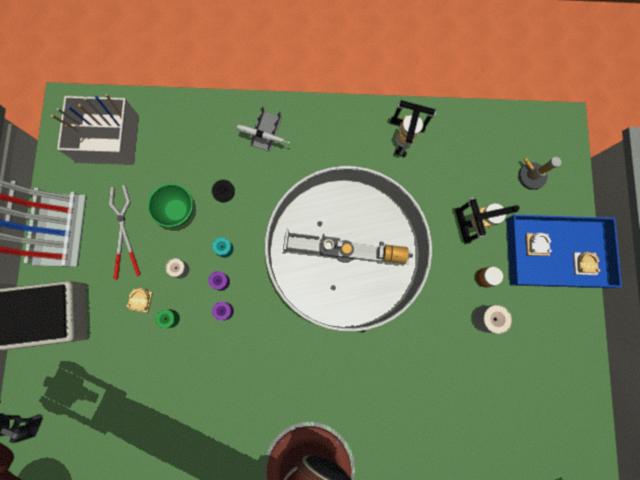

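View pics/wrist0.png

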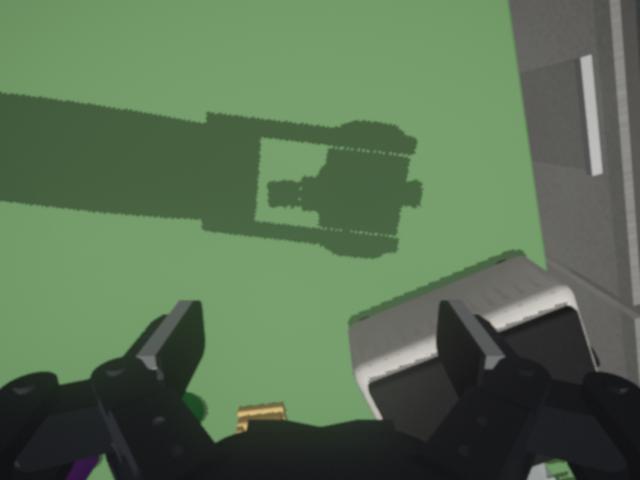

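Run:
```python
import cv2,numpy as np
a=cv2.imread('pics/side0.png')[300:430,260:440];b=cv2.imread('pics/top0.png')[220:350,140:260]
cv2.imwrite('pics/crop0.png',np.hstack([cv2.resize(a,None,fx=2.4,fy=2.4,interpolation=2),cv2.resize(b,(288,312),interpolation=2)]))
```

```text
(no output)
```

View pics/crop0.png

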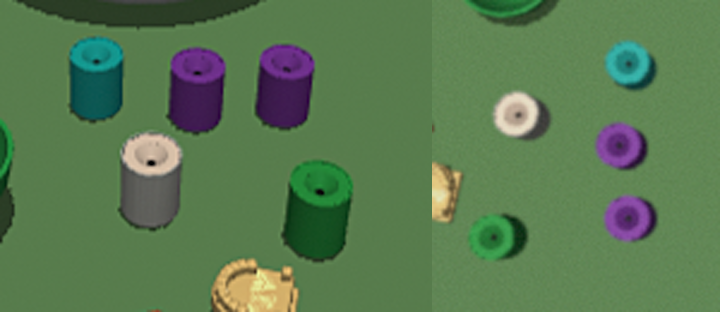

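The wanted ring is the steel one with the pale mould, at side (322,376) and top (176,268). The look-alikes are turquoise at side (300,332), purple at (342,337) and (378,335), and green at (392,387). The large ring is at top (497,320). The crop confirms the steel ring, and the cradle points to the left in the top image.

Run:
```python
from h import *
fs=eyes.grab_frame("side");ft=eyes.grab_frame("top")
def pp(k,c,near):
    best=None
    for d in eyes.pinpoint(k,c):
        e=np.hypot(*(np.array(d["uv"])-near))
        if e<25 and (best is None or e<best[0]): best=(e,np.array(d["uv"]),d["p"])
    return best
for k,a,b,z in [("ring_mouth",(322,365),(174,268),.055),("ring_mid",(322,376),(176,268),.0275),("casting_ring",(322,388),(178,269),0),("hub",(322,232),(346,248),.107),("grip_tab",(318,215),(330,245),.155),("weight_mid",(324,212),(396,254),.116),("cradle_seat",(308,247),(300,242),.126)]:
    A=pp(k,"side",a);B=pp(k,"top",b);print(k,A and A[1:],B and B[1:])
    if A:print("  side",atz(fs,A[1],z).round(4))
    if B:print("  top",atz(ft,B[1],z).round(4))
    if A and B:print("  tri",tri(fs,A[1],ft,B[1]))
# other objects
for n,uv,z in [("turq",(222,246),.055),("purp1",(218,280),.055),("purp2",(222,311),.055),("green",(166,318),.055),("die",(139,300),.02),("bowl",(171,206),.06),("tongsR",(138,273),.01)]:
    print(n,atz(ft,uv,z).round(3))
img=cv2.cvtColor(np.array(ft["pixels"]),cv2.COLOR_RGB2BGR)[150:345,250:445]
cv2.imwrite("pics/basin0.png",cv2.resize(img,(600,600),interpolation=2))
```

```text
ring_mouth (array([319.7, 366.7]), 0.91) (array([171.8, 266.5]), 0.75)
  side [0.5065 0.3729 0.055 ]
  top [0.5014 0.3712 0.055 ]
  tri (array([0.50411551, 0.37172247, 0.0535391 ]), np.float64(0.0050970423689786605))
ring_mid (array([320.2, 373.9]), 0.9) (array([172.1, 265.9]), 0.33)
  side [0.506  0.3636 0.0275]
  top [0.5059 0.3788 0.0275]
  tri (array([0.50485578, 0.3753102 , 0.0392503 ]), np.float64(0.00037939217256509355))
casting_ring (array([322.5, 387.6]), 0.58) (array([175.1, 270.1]), 0.79)
  side [0.5002 0.3714 0.    ]
  top [0.4976 0.378  0.    ]
  tri (array([0.49847366, 0.37648572, 0.00526994]), np.float64(0.0026917260972425545))
hub (array([319.9, 233.2]), 0.67) (array([350.8, 247.5]), 0.7)
  side [ 0.5524 -0.0655  0.107 ]
  top [ 0.557  -0.0881  0.107 ]
  tri (array([ 0.55676791, -0.0894724 ,  0.09478884]), np.float64(0.004316177928220213))
grip_tab (array([318.6, 217.5]), 0.93) None
  side [ 0.5564 -0.062   0.155 ]
weight_mid (array([323.4, 210.4]), 0.72) (array([395.2, 252.3]), 0.93)
  side [ 0.5555 -0.1935  0.116 ]
  top [ 0.5467 -0.1986  0.116 ]
  tri (array([ 0.55164758, -0.19932919,  0.11273131]), np.float64(0.008750585285577853))
cradle_seat (array([307.3, 244.7]), 0.63) (array([296.5, 241.1]), 0.72)
  side [0.5736 0.0364 0.126 ]
  top [0.5659 0.0489 0.126 ]
  tri (array([0.56842913, 0.04889   , 0.13241731]), np.float64(0.00722330403173441))
turq [0.559 0.245 0.055]
purp1 [0.47  0.25  0.055]
purp2 [0.391 0.235 0.055]
green [0.37  0.375 0.055]
die [0.414 0.46  0.02 ]
bowl [0.661 0.385 0.06 ]
tongsR [0.486 0.473 0.01 ]
```

View pics/basin0.png

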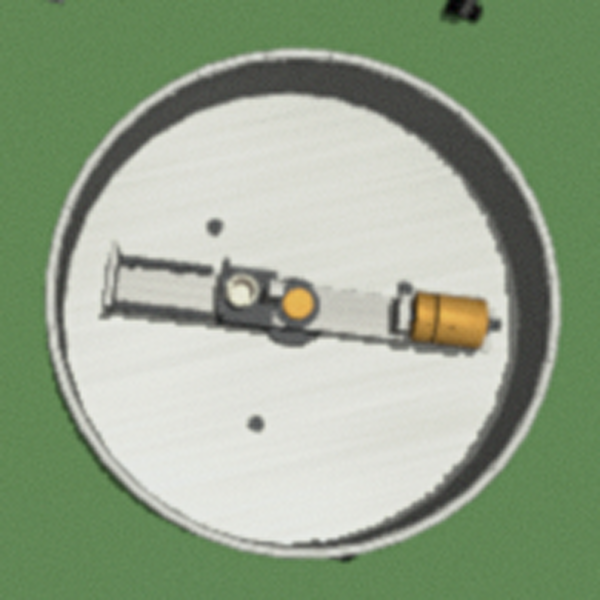

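Request:
step_arm(
  motion=[
    [0.6, -0.4, 0.04, 0, 0, -1, 0],
    [0.6, -0.4, 0.04, 0, 0, -1, 0],
    [0.6, -0.4, 0.04, 0, 0, -1, 0],
    [0.6, -0.4, 0.04, 0, 0, -1, 0],
    [0.6, -0.4, 0.04, 0, 0, -1, 0],
    [0.6, -0.4, 0.04, 0, 0, -1, 0],
    [0.6, -0.4, 0.04, 0, 0, -1, 0],
    [0.6, -0.4, 0.04, 0, 0, -1, 0],
    [0.6, -0.4, 0.04, 0, 0, -1, 0],
    [0.6, -0.4, 0.04, 0, 0, -1, 0],
  ],
)

```text
time: 3.15
tool_pos: [0.4782, 0.3986, 0.2513]
tool_rot: [-0.0, 0.782, 0.623, -0.0]
contact_force: [-0.8, -0.3, 0.7]
gripper_width: 1.002
```

Request:
step_arm(
  motion=[
    [0, 0, 0, 0, 0, -0.26, 0],
    [0, 0, 0, 0, 0, -0.26, 0],
    [0, 0, 0, 0, 0, -0.26, 0],
    [0, 0, 0, 0, 0, -0.26, 0],
  ],
)

```text
time: 3.55
tool_pos: [0.4774, 0.3992, 0.2513]
tool_rot: [-0.0, 0.886, 0.464, -0.0]
contact_force: [-0.6, -0.3, -0.1]
gripper_width: 0.998
```

Run:
```python
from h import *
s=monitor.state();f=eyes.grab_frame("wrist");save(f,"w1")
p,q=s["tool_pos"],s["tool_rot"];M=R.from_quat(q,scalar_first=True).as_matrix()
print(s["time"],p,M.round(3),s["joint_pos"].round(3))
for k,z in[("ring_mouth",.055),("casting_ring",0)]:
    for d in eyes.pinpoint(k,"wrist"): print(k,np.round(d["uv"],1),round(d["p"],2),watz(f,d["uv"],z,p,q).round(4))
for d in eyes.look_for("casting_ring","wrist"): print(np.round(d["box"]),d["p"])
```

```text
3.55 [0.4773941  0.39924593 0.25128367] [[ 0.57   0.821 -0.   ]
 [ 0.821 -0.57  -0.   ]
 [-0.    -0.    -1.   ]] [0.577 0.035 1.597 0.    1.509 1.184]
ring_mouth [338.2 379.7] 0.93 [0.3901 0.24   0.055 ]
ring_mouth [237.6 283.2] 0.87 [0.3721 0.3805 0.055 ]
ring_mouth [360.5 221.1] 0.84 [0.4986 0.3653 0.055 ]
ring_mouth [399.6 328.2] 0.77 [0.4712 0.2544 0.055 ]
casting_ring [357.9 205.5] 0.78 [0.502  0.3655 0.    ]
casting_ring [340.9 350.9] 0.76 [0.3931 0.2347 0.    ]
casting_ring [466.6 260.7] 0.7 [0.564  0.2494 0.    ]
casting_ring [244.6 264. ] 0.7 [0.368 0.381 0.   ]
casting_ring [388.6 305.6] 0.68 [0.4681 0.252  0.    ]
[241. 274.  62.  65.] 0.98
[344. 365.  48.  68.] 0.71
[365. 215.  58.  64.] 0.65
[398. 319.  55.  66.] 0.58
[481. 274.  68.  69.] 0.56
```

View pics/w1.png

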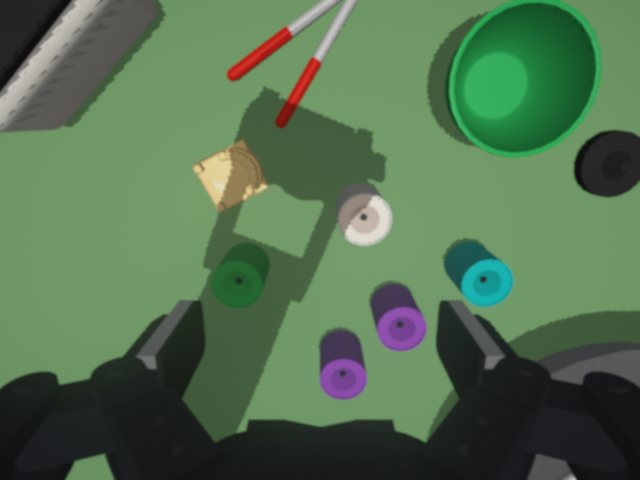

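Run:
```python
from h import *
s=monitor.state();f=eyes.grab_frame("wrist")
p,q=s["tool_pos"],s["tool_rot"]
img=np.array(f["pixels"]).astype(int);r,g,b=img[...,0],img[...,1],img[...,2]
m=((r-g>5)&(r>80)).astype(np.uint8);m[:185]=0;m[250:]=0;m[:,:330]=0;m[:,400:]=0
m=cv2.morphologyEx(m,cv2.MORPH_CLOSE,np.ones((5,5)))
c=max(cv2.findContours(m,0,1)[0],key=cv2.contourArea);e=cv2.fitEllipse(cv2.convexHull(c));print(e)
print(watz(f,e[0],.055,p,q),watz(f,(364,219),.055,p,q))
# project ring circle r=22 mould
ft=eyes.grab_frame("top");im=np.array(ft["pixels"]).astype(int)
m=((im[...,0]-im[...,1]>5)).astype(np.uint8);m[:250]=0;m[285:]=0;m[:,:160]=0;m[:,190:]=0
c=max(cv2.findContours(m,0,1)[0],key=cv2.contourArea);e=cv2.fitEllipse(cv2.convexHull(c));print(e,atz(ft,e[0],.055))
```

```text
((360.2729187011719, 215.88253784179688), (39.195220947265625, 45.8133659362793), 46.46405029296875)
[0.50101984 0.36953252 0.055     ] [0.50218371 0.3652675  0.055     ]
((174.74490356445312, 267.10711669921875), (17.09258460998535, 17.67755889892578), 57.943077087402344) [0.50003943 0.36353142 0.055     ]
```

Request:
step_arm(
  motion=[
    [0.08, 0.01, -0.1, -0.2, 0.139, 0, 0],
    [0.1, 0.014, -0.2, -0.43, 0.298, 0, 0],
    [0.104, 0.014, -0.25, -0.43, 0.298, 0, 0],
    [0.104, 0.014, -0.3, -0.43, 0.298, 0, 0],
    [0.104, 0.014, -0.34, -0.43, 0.298, 0, 0],
    [0.104, 0.014, -0.34, -0.43, 0.298, 0, 0],
    [0.104, 0.014, -0.34, -0.43, 0.298, 0, 0],
    [0.104, 0.014, -0.34, -0.43, 0.298, 0, 0],
  ],
)

```text
time: 4.65
tool_pos: [0.5299, 0.4066, 0.0819]
tool_rot: [0.177, 0.819, 0.428, -0.338]
contact_force: [-0.4, 0.7, -0.3]
gripper_width: 1.001
```

Run:
```python
from h import *
s=monitor.state();f=eyes.grab_frame("wrist");save(f,"w2")
p,q=s["tool_pos"],s["tool_rot"];M=R.from_quat(q,scalar_first=True).as_matrix()
print(s["time"],p,M.round(3),s["joint_pos"].round(3))
G=np.array([.501,.365,.031]);t=G+.019*M[:,2]
print("target",t,(t-p)/.5)
print(wproj(f,[[.501,.365,.055],[.501,.365,0]],p,q))
for d in eyes.pinpoint("ring_mouth","wrist"): print(np.round(d["uv"],1),round(d["p"],2),watz(f,d["uv"],.055,p,q).round(4))
```

```text
4.65 [0.52985967 0.40663089 0.08194208] [[ 0.405  0.822 -0.401]
 [ 0.582 -0.57  -0.58 ]
 [-0.705  0.001 -0.709]] [ 0.638  0.769  1.088 -0.255  2.027  1.222]
target [0.49337307 0.35398191 0.01753035] [-0.07297321 -0.10529797 -0.12882346]
[[318.90132747 287.84493218]
 [318.86698792 203.12288471]]
[300.1 351.4] 0.9 [0.3962 0.2443 0.055 ]
[491.5 319. ] 0.8 [0.5632 0.2496 0.055 ]
[147.2 318.9] 0.8 [0.373  0.3836 0.055 ]
[369.2 338.2] 0.75 [0.47   0.2509 0.055 ]
[320.9 287.3] 0.7 [0.5024 0.3651 0.055 ]
```

View pics/w2.png

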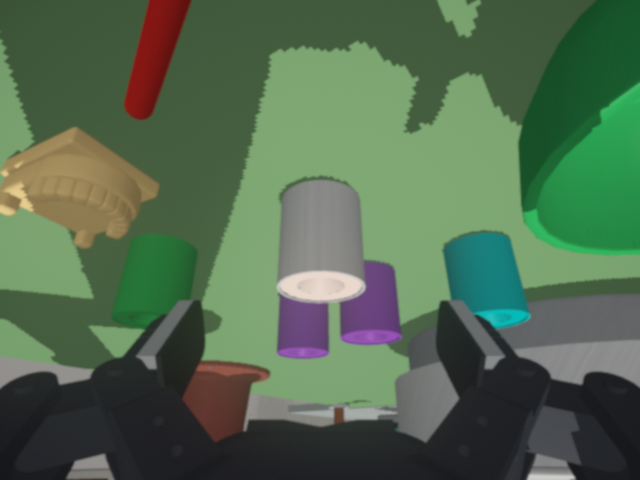

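Request:
step_arm(
  motion=[
    [-0.02, -0.03, -0.036, 0, 0, 0, 0],
    [-0.04, -0.058, -0.072, 0, 0, 0, 0],
    [-0.06, -0.086, -0.106, 0, 0, 0, 0],
    [-0.072, -0.105, -0.128, 0, 0, 0, 0],
    [-0.072, -0.105, -0.128, 0, 0, 0, 30],
  ],
)

```text
time: 5.25
tool_pos: [0.4924, 0.3525, 0.0179]
tool_rot: [0.177, 0.819, 0.428, -0.339]
contact_force: [-0.2, -0.4, -0.3]
gripper_width: 0.885
```

Run:
```python
from h import *
s=monitor.state();f=eyes.grab_frame("wrist");save(f,"w3");print(s["tool_pos"],s["gripper_width"],s["contact_force"])
```

```text
[0.49243567 0.35246526 0.01793207] 0.8850325201074694 [-0.18271751 -0.39552869 -0.34469857]
```

View pics/w3.png

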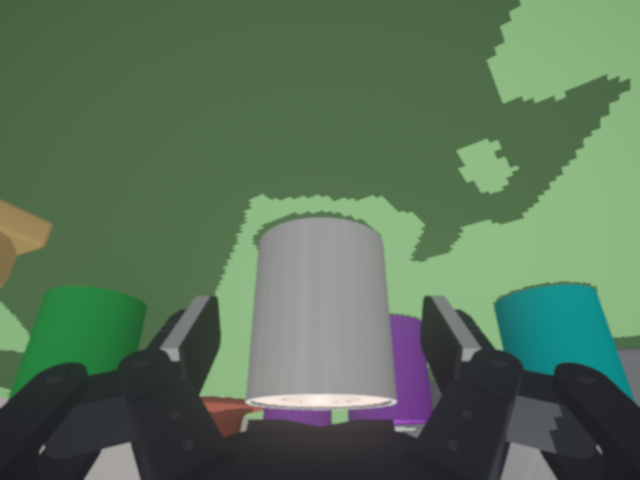

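Ring at (320,310) is centred between the pads at columns 210 and 430. I'll close gently.

Request:
step_arm(
  motion=[
    [0, 0, 0, 0, 0, 0, 60],
    [0, 0, 0, 0, 0, 0, 80],
    [0, 0, 0, 0, 0, 0, 100],
    [0, 0, 0, 0, 0, 0, 120],
    [0, 0, 0, 0, 0, 0, 150],
    [0, 0, 0, 0, 0, 0, 255],
    [0, 0, 0, 0, 0, 0, 255],
  ],
)

```text
time: 6.0
tool_pos: [0.4943, 0.3547, 0.0184]
tool_rot: [0.177, 0.819, 0.428, -0.337]
contact_force: [2.4, 4.8, 5.3]
gripper_width: 0.55
```

Request:
step_arm(
  motion=[
    [0, 0, 0.06, 0, 0, 0, 255],
    [0.02, 0.03, 0.16, 0.08, -0.056, 0, 255],
    [0.05, 0.07, 0.2, 0.25, -0.174, 0, 255],
    [0.052, 0.076, 0.2, 0.4, -0.278, 0, 255],
    [0.052, 0.076, 0.2, 0.5, -0.347, 0, 255],
    [0.052, 0.076, 0.2, 0.6, -0.416, 0, 255],
    [0.052, 0.076, 0.2, 0.7, -0.486, 0, 255],
    [0.052, 0.076, 0.2, 0.8, -0.555, 0, 255],
    [0.052, 0.076, 0.2, 0.86, -0.597, 0, 255],
    [0.052, 0.076, 0.2, 0.86, -0.597, 0, 255],
  ],
)

```text
time: 7.0
tool_pos: [0.5182, 0.3909, 0.116]
tool_rot: [-0.129, 0.851, 0.445, 0.247]
contact_force: [-1.4, 1.3, -3.3]
gripper_width: 0.548
```

Run:
```python
from h import *
s=monitor.state();f=eyes.grab_frame("wrist");save(f,"w4");fs=eyes.grab_frame("side");
p,q=s["tool_pos"],s["tool_rot"];M=R.from_quat(q,scalar_first=True).as_matrix()
print(p,M.round(3),s["gripper_width"],s["contact_force"],s["joint_pos"].round(2))
a=cv2.cvtColor(np.array(fs["pixels"]),cv2.COLOR_RGB2BGR)[200:440,200:440];b=cv2.imread("pics/w4.png")
cv2.imwrite("pics/c4.png",np.hstack([cv2.resize(a,(400,400),interpolation=2),cv2.resize(b,(400,400))]))
```

```text
[0.51815631 0.39087404 0.11601885] [[ 0.482  0.821  0.306]
 [ 0.693 -0.571  0.439]
 [ 0.535  0.    -0.845]] 0.5477550603019785 [-1.36717878  1.25595482 -3.29779678] [ 0.41 -0.07  2.01  0.43  0.75  0.77]
```

View pics/c4.png

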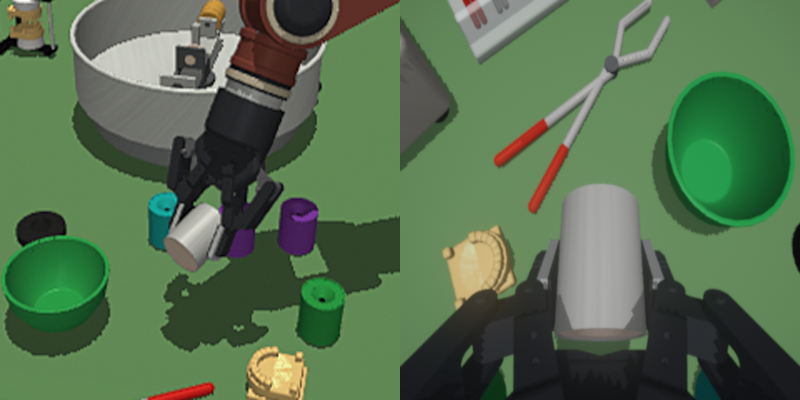

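Request:
step_arm(
  motion=[
    [0, 0, 0, 0, 0, 0, 255],
  ],
)

```text
time: 7.2
tool_pos: [0.5181, 0.3907, 0.1152]
tool_rot: [-0.128, 0.852, 0.445, 0.243]
contact_force: [0.7, 0.2, -1.4]
gripper_width: 0.546
```

Run:
```python
from h import *
s=monitor.state()
p,q=s["tool_pos"],s["tool_rot"];M=R.from_quat(q,scalar_first=True).as_matrix()
print(p,M[:,2].round(3))
d=np.array([.403,.580,-.707]);z=M[:,2];a=np.cross(z,d);print((a/np.linalg.norm(a)*np.arcsin(np.linalg.norm(a))/1.5).round(4))
```

```text
[0.51809171 0.39073172 0.11519589] [ 0.3    0.434 -0.849]
[ 0.1249 -0.0874 -0.0005]
```

Request:
step_arm(
  motion=[
    [0, 0, -0.04, 0.08, -0.056, 0, 255],
    [0, 0, -0.1, 0.125, -0.087, 0, 255],
    [0, 0, -0.15, 0.125, -0.087, 0, 255],
    [0, 0, -0.17, 0.125, -0.087, 0, 255],
    [0, 0, -0.18, 0.125, -0.087, 0, 255],
    [0, 0, -0.18, 0.125, -0.087, 0, 255],
  ],
)

```text
time: 7.8
tool_pos: [0.5209, 0.3931, 0.0282]
tool_rot: [-0.178, 0.817, 0.428, 0.341]
contact_force: [0.1, 0.9, -2.3]
gripper_width: 0.545
```

Run:
```python
from h import *
s=monitor.state()
p,q=s["tool_pos"],s["tool_rot"];M=R.from_quat(q,scalar_first=True).as_matrix()
print(p,M[:,2].round(3),s["contact_force"])
f=eyes.grab_frame("wrist");fs=eyes.grab_frame("side");save(f,"w5")
a=cv2.cvtColor(np.array(fs["pixels"]),cv2.COLOR_RGB2BGR)[280:440,240:400];b=cv2.imread("pics/w5.png")
cv2.imwrite("pics/c5.png",np.hstack([cv2.resize(a,(400,400),interpolation=2),cv2.resize(b,(400,400))]))
```

```text
[0.52090393 0.39309088 0.02816247] [ 0.405  0.584 -0.703] [ 0.1376308   0.8758878  -2.31762166]
```

View pics/c5.png

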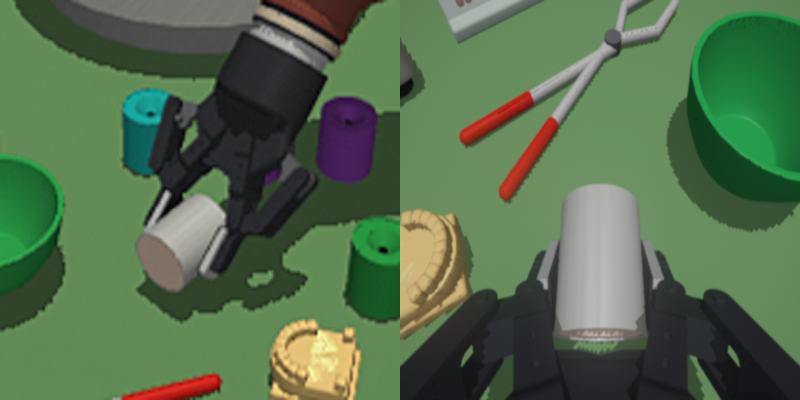

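Request:
step_arm(
  motion=[
    [0, 0, -0.01, 0, 0, 0, 255],
    [0, 0, -0.018, 0, 0, 0, 255],
    [0, 0, -0.024, 0, 0, 0, 255],
    [0, 0, -0.027, 0, 0, 0, 255],
    [0, 0, -0.027, 0, 0, 0, 255],
  ],
)

```text
time: 8.4
tool_pos: [0.5191, 0.3916, 0.0134]
tool_rot: [-0.178, 0.818, 0.428, 0.341]
contact_force: [0.8, 0.1, -2.3]
gripper_width: 0.547
```

Request:
step_arm(
  motion=[
    [0, 0, -0.003, 0, 0, 0, 255],
    [0, 0, -0.003, 0, 0, 0, 255],
  ],
)

```text
time: 8.6
tool_pos: [0.5193, 0.3917, 0.0122]
tool_rot: [-0.178, 0.818, 0.428, 0.341]
contact_force: [0.2, -1.1, -3.3]
gripper_width: 0.543
```

Request:
step_arm(
  motion=[
    [0, 0, -0.003, 0, 0, 0, 255],
    [0, 0, -0.003, 0, 0, 0, 255],
  ],
)

```text
time: 8.8
tool_pos: [0.52, 0.3923, 0.012]
tool_rot: [-0.179, 0.818, 0.428, 0.342]
contact_force: [-2.8, -0.1, 4.1]
gripper_width: 0.546
```

Request:
step_arm(
  motion=[
    [0, 0, -0.002, 0, 0, 0, 255],
    [0, 0, -0.002, 0, 0, 0, 255],
  ],
)

```text
time: 9.0
tool_pos: [0.5204, 0.3926, 0.012]
tool_rot: [-0.179, 0.817, 0.428, 0.343]
contact_force: [-6.1, -4.8, 9.7]
gripper_width: 0.545
```

Run:
```python
from h import *
f=eyes.grab_frame("wrist");fs=eyes.grab_frame("side");save(f,"w6")
a=cv2.cvtColor(np.array(fs["pixels"]),cv2.COLOR_RGB2BGR)[320:420,270:370];b=cv2.imread("pics/w6.png")
cv2.imwrite("pics/c6.png",np.hstack([cv2.resize(a,(400,400),interpolation=2),cv2.resize(b,(400,400))]))
```

```text
(no output)
```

View pics/c6.png

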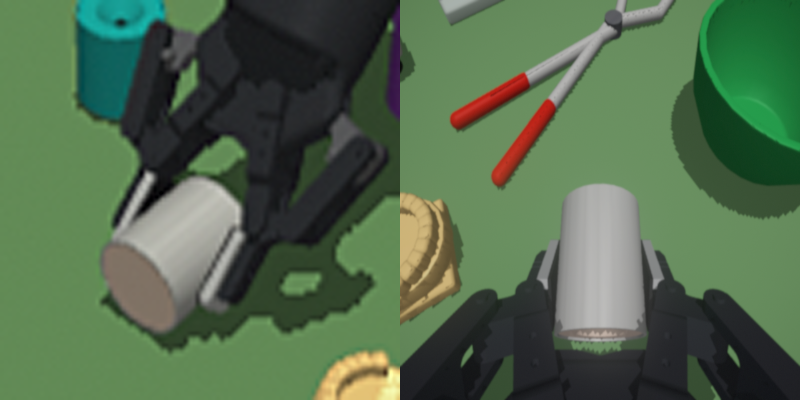

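Request:
step_arm(
  motion=[
    [0, 0, 0.001, 0, 0, 0, 110],
    [0, 0, 0.001, 0, 0, 0, 95],
    [0, 0, 0.001, 0, 0, 0, 80],
    [0, 0, 0.001, 0, 0, 0, 60],
    [0, 0, 0.001, 0, 0, 0, 30],
    [0, 0, 0.001, 0, 0, 0, 0],
    [0, 0, 0.001, 0, 0, 0, 0],
  ],
)

```text
time: 9.8
tool_pos: [0.5194, 0.3918, 0.0102]
tool_rot: [-0.178, 0.818, 0.428, 0.341]
contact_force: [-1.2, -0.6, 0.9]
gripper_width: 1.002
```

Run:
```python
from h import *
s=monitor.state();f=eyes.grab_frame("wrist");save(f,"w7");print(s["tool_pos"],s["gripper_width"],s["contact_force"])
```

```text
[0.51937618 0.39176091 0.01023658] 1.0024490970413666 [-1.19938655 -0.63328519  0.90418298]
```

View pics/w7.png

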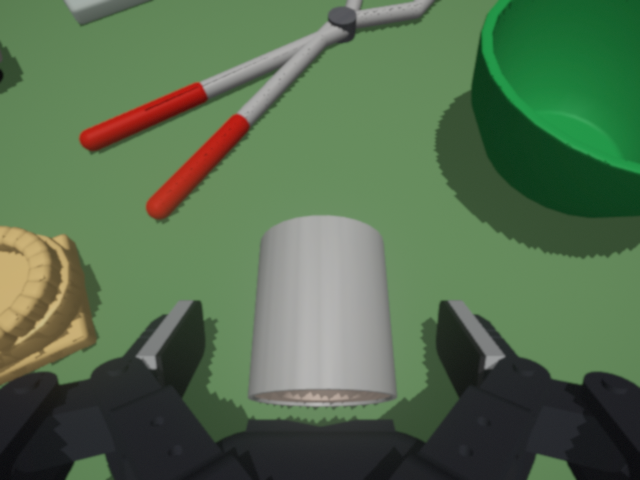

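Request:
step_arm(
  motion=[
    [-0.024, -0.034, 0.042, 0, 0, 0, 0],
    [-0.06, -0.086, 0.105, 0, 0, 0, 0],
    [-0.06, -0.086, 0.16, -0.08, 0.056, 0, 0],
    [-0.05, -0.06, 0.22, -0.17, 0.118, 0, 0],
    [-0.04, -0.04, 0.26, -0.26, 0.18, 0, 0],
    [-0.02, -0.02, 0.26, -0.35, 0.243, 0, 0],
    [-0.01, -0.016, 0.26, -0.43, 0.298, 0, 0],
    [-0.01, -0.016, 0.26, -0.43, 0.298, 0, 0],
    [-0.01, -0.016, 0.26, -0.43, 0.298, 0, 0],
  ],
)

```text
time: 10.75
tool_pos: [0.5157, 0.3859, 0.1408]
tool_rot: [-0.0, 0.886, 0.464, 0.003]
contact_force: [-0.2, 1.3, -0.3]
gripper_width: 1.0
```

Run:
```python
from h import *
s=monitor.state();f=eyes.grab_frame("wrist");save(f,"w8")
p,q=s["tool_pos"],s["tool_rot"];M=R.from_quat(q,scalar_first=True).as_matrix()
print(s["time"],p,M.round(3))
for k,z in[("ring_mouth",.024),("casting_ring",.024),("ring_mid",.024)]:
    for d in eyes.pinpoint(k,"wrist")[:6]: print(k,np.round(d["uv"],1),round(d["p"],2),watz(f,d["uv"],z,p,q).round(4))
```

```text
10.75 [0.51573676 0.38593381 0.14080631] [[ 0.569  0.822  0.004]
 [ 0.822 -0.569  0.003]
 [ 0.005  0.002 -1.   ]]
ring_mouth [320.1 268.4] 0.7 [0.5002 0.3617 0.024 ]
ring_mouth [372.3 425.2] 0.69 [0.4584 0.228  0.024 ]
casting_ring [469.4 320.9] 0.86 [0.5668 0.2655 0.024 ]
casting_ring [318.2 190.2] 0.73 [0.5308 0.4081 0.024 ]
casting_ring [368.  377.6] 0.73 [0.4795 0.2672 0.024 ]
casting_ring [173.9 325.3] 0.69 [0.3866 0.3862 0.024 ]
casting_ring [300.1 431.3] 0.61 [0.4076 0.256  0.024 ]
ring_mid [368.4 398.3] 0.97 [0.4696 0.2512 0.024 ]
ring_mid [320.7 228.6] 0.89 [0.5171 0.3854 0.024 ]
```

View pics/w8.png

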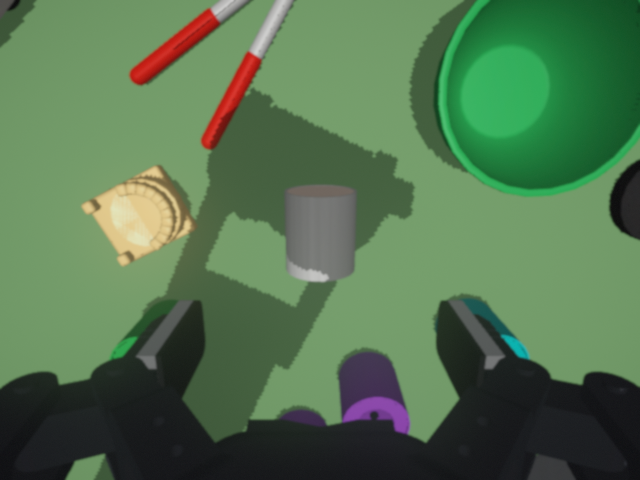

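Request:
step_arm(
  motion=[
    [0, -0.001, -0.09, 0, 0, 0, 0],
    [0, -0.001, -0.18, 0, 0, 0, 0],
    [0, -0.001, -0.23, 0, 0, 0, 20],
    [0, -0.001, -0.255, 0, 0, 0, 40],
    [0, -0.001, -0.267, 0, 0, 0, 60],
    [0, -0.001, -0.267, 0, 0, 0, 80],
    [0, -0.001, -0.267, 0, 0, 0, 100],
    [0, -0.001, -0.267, 0, 0, 0, 130],
    [0, -0.001, -0.267, 0, 0, 0, 255],
    [0, -0.001, -0.267, 0, 0, 0, 255],
  ],
)

```text
time: 11.95
tool_pos: [0.5161, 0.3842, 0.0095]
tool_rot: [-0.001, 0.886, 0.464, 0.005]
contact_force: [-0.4, -1.0, 5.5]
gripper_width: 0.539
```

Request:
step_arm(
  motion=[
    [0, 0, 0.03, 0, 0, 0, 255],
    [0, 0, 0.1, 0, 0, 0, 255],
    [-0.02, -0.06, 0.2, 0, 0, 0, 255],
    [-0.02, -0.12, 0.3, 0, 0, 0, 255],
    [-0.02, -0.18, 0.4, 0, 0, 0, 255],
    [-0.02, -0.26, 0.45, 0, 0, 0, 255],
    [-0.02, -0.26, 0.45, 0, 0, 0, 255],
  ],
)

```text
time: 12.65
tool_pos: [0.5057, 0.2517, 0.2371]
tool_rot: [0.0, 0.886, 0.463, 0.006]
contact_force: [1.4, -0.6, -2.3]
gripper_width: 0.54
```

Run:
```python
from h import *
s=monitor.state();f=eyes.grab_frame("wrist");save(f,"w9")
p,q=s["tool_pos"],s["tool_rot"];M=R.from_quat(q,scalar_first=True).as_matrix()
print(s["time"],p,M.round(3))
for k,z in[("hub",.107),("weight_mid",.116),("cradle_seat",.126),("grip_tab",.155)]:
    for d in eyes.pinpoint(k,"wrist")[:6]: print(k,np.round(d["uv"],1),round(d["p"],2),watz(f,d["uv"],z,p,q).round(4))
```

```text
12.65 [0.50567054 0.25169636 0.23712645] [[ 0.571  0.821  0.011]
 [ 0.821 -0.571  0.005]
 [ 0.011  0.006 -1.   ]]
grip_tab [99.4 62.4] 0.74 [0.4691 0.4006 0.155 ]
grip_tab [317.6 253.7] 0.34 [0.5024 0.2475 0.155 ]
```

View pics/w9.png

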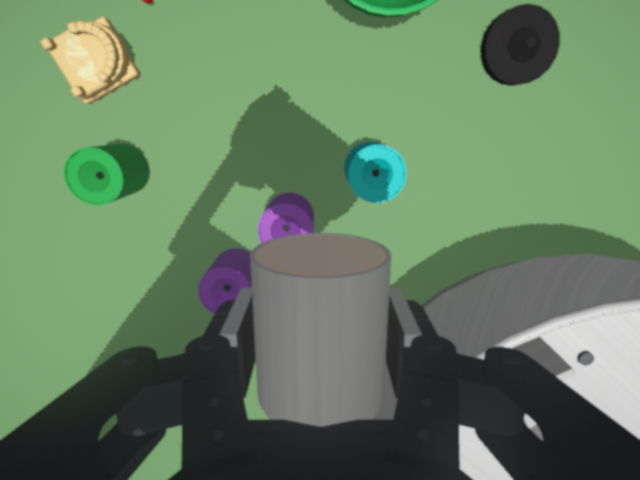

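Run:
```python
from h import *
ft=eyes.grab_frame("top");save(ft,"t10");fs=eyes.grab_frame("side");save(fs,"s10")
im=np.array(ft["pixels"]);hsv=cv2.cvtColor(im,cv2.COLOR_RGB2HSV)
m=((hsv[...,0]>10)&(hsv[...,0]<28)&(hsv[...,1]>110)).astype(np.uint8)
m[:200]=0;m[300:]=0;m[:,:300]=0;m[:,430:]=0
n,l,st,c=cv2.connectedComponentsWithStats(m)
for i in range(1,n):
    if st[i,4]>20:
        print(st[i],c[i],atz(ft,c[i],.107),atz(ft,c[i],.137))
# rim fit: sample model circle z=.152 outer r=.2 vs edges
g=cv2.cvtColor(im,cv2.COLOR_RGB2HSV)[...,1].astype(float)
mask=((hsv[...,1]<60)).astype(np.uint8);mask[:150]=0;mask[345:]=0;mask[:,:250]=0;mask[:,445:]=0
# green to grey boundary outside: for angles, march from outside radius in
from scipy.optimize import least_squares
pts=[]
c0=np.array([.555,-.083])
for a in np.linspace(0,2*np.pi,180,endpoint=False):
    prev=None
    for r in np.arange(.24,.17,-.0005):
        u,v=proj(ft,[c0[0]+r*np.cos(a),c0[1]+r*np.sin(a),.152])[0]
        ui,vi=int(round(u)),int(round(v))
        if hsv[vi,ui,1]<60: pts.append(atz(ft,(u,v),.152)[:2]);break
pts=np.array(pts)
f=lambda x:np.hypot(*(pts-x[:2]).T)-x[2]
s=least_squares(f,[*c0,.2],loss="soft_l1",f_scale=.001);print("rim",s.x,np.abs(s.fun).mean())
cv2.imwrite("pics/b10.png",cv2.resize(cv2.cvtColor(im,cv2.COLOR_RGB2BGR)[150:345,250:445],(780,585),interpolation=2))
```

```text
[342 244  10  10  79] [346.40506329 248.34177215] [ 0.55449416 -0.07704929  0.107     ] [ 0.54970493 -0.07399501  0.137     ]
[384 245  25  18 359] [395.66852368 253.73816156] [ 0.54447171 -0.20166024  0.107     ] [ 0.53996136 -0.19513866  0.137     ]
rim [ 0.55433362 -0.07660198  0.20364652] 0.0006648332962869423
```

View pics/t10.png

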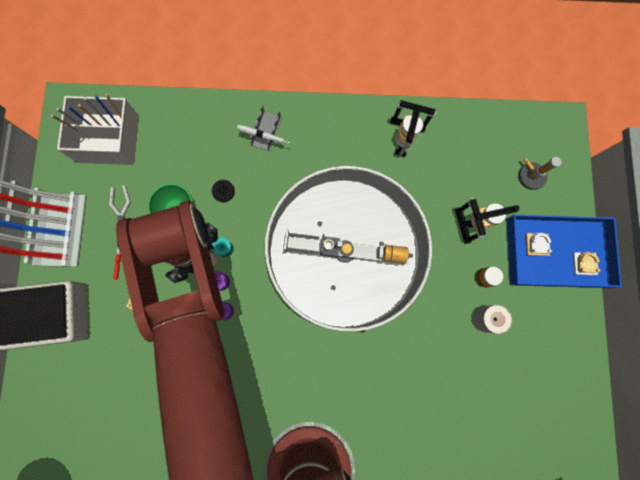

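```bash
cat > rot.py <<'E'
from h import *
C0=np.array([.5544,-.0768])
def P(a,pts,c=C0):
    pts=np.array(pts,float);x=np.array([np.cos(a),np.sin(a)]);y=np.array([-np.sin(a),np.cos(a)])
    return np.c_[c+pts[:,:1]*x+pts[:,1:2]*y,pts[:,2]]
t=np.linspace(0,2*np.pi,24)
cyl=np.vstack([np.c_[np.full(24,-r),.021*np.cos(t),.116+.021*np.sin(t)] for r in(.110,.150)])
def fit_rot(ft,a0=None):
    im=np.array(ft["pixels"]);hsv=cv2.cvtColor(im,cv2.COLOR_RGB2HSV)
    m=((hsv[...,0]>8)&(hsv[...,0]<28)&(hsv[...,1]>110)).astype(np.uint8)
    m[:160]=0;m[340:]=0;m[:,:260]=0;m[:,440:]=0
    best=[]
    for a in (np.arange(-np.pi,np.pi,.01) if a0 is None else np.arange(a0-.15,a0+.15,.004)):
        h=cv2.convexHull(proj(ft,P(a,cyl)).astype(np.float32))
        k=np.zeros(m.shape,np.uint8);cv2.fillConvexPoly(k,np.round(h*16).astype(np.int32),1,shift=4)
        best.append(((k&m).sum()/max(1,k.sum()),a))
    b=max(best);g=[a for s,a in best if s>b[0]-.02];return np.mean(g),b,m
E
python3 - <<'E'
from rot import *
ft=eyes.grab_frame("top");a,b,m=fit_rot(ft);a,b,m=fit_rot(ft,b[1]);print(a,np.degrees(a),b)
im=cv2.cvtColor(np.array(ft["pixels"]),cv2.COLOR_RGB2BGR)
s=4;big=cv2.resize(im[150:345,250:445],None,fx=s,fy=s,interpolation=2)
def L(pts,col):
    q=(proj(ft,P(a,pts))-[250,150]+.5)*s-.5;cv2.polylines(big,[np.round(q).astype(np.int32)],True,col,1)
L([[.15,.026,.145],[.15,-.026,.145]],(0,0,255))
L([[.156,.018,.095],[.156,-.018,.095],[-.164,-.018,.095],[-.164,.018,.095]],(255,0,0))
L(cyl,(0,255,0));L([[.072,.019,.111],[.15,.019,.111],[.15,-.019,.111],[.072,-.019,.111]],(255,0,255))
L([[.065,.023,.147],[.065,-.023,.147]],(0,255,255));L([[.016,.006,.167],[.028,.006,.167],[.028,-.006,.167],[.016,-.006,.167]],(0,255,255))
cv2.imwrite("pics/fit11.png",big[130:530]);print(big.shape)
E
```

```text
1.4784073464101086 84.7065013504347 (np.float64(0.8372093023255814), np.float64(1.4604073464101086))
(780, 780, 3)
```

View pics/fit11.png

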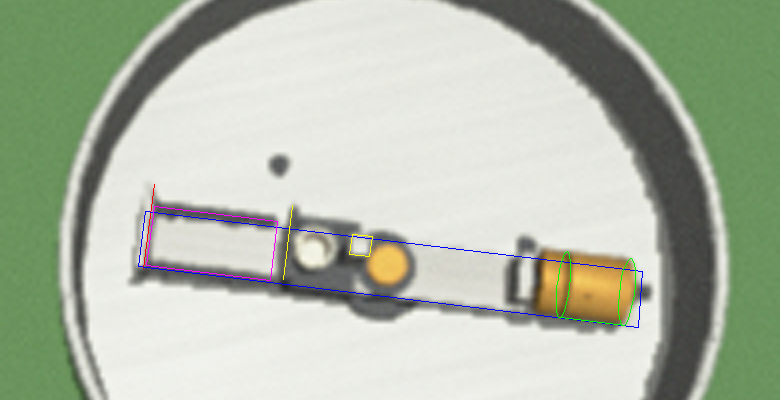

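Run:
```python
from rot import *
ft=eyes.grab_frame("top");im=cv2.cvtColor(np.array(ft["pixels"]),cv2.COLOR_RGB2BGR)
x0,y0,s=278,220,8
big=cv2.resize(im[y0:y0+45,x0:x0+80],None,fx=s,fy=s,interpolation=2);o=big.copy()
for a,cc in((1.478,1),):
  def L(pts,col):
    q=(proj(ft,P(a,pts))-[x0,y0]+.5)*s-.5;cv2.polylines(big,[np.round(q).astype(np.int32)],True,col,1)
  L([[.15,.026,.145],[.15,-.026,.145]],(0,0,255))
  L([[.156,.018,.095],[.156,-.018,.095],[.03,-.018,.095],[.03,.018,.095]],(255,0,0))
  L([[.072,.019,.111],[.15,.019,.111],[.15,-.019,.111],[.072,-.019,.111]],(255,0,255))
  L([[.065,.023,.147],[.065,-.023,.147]],(0,255,255));L([[.016,.006,.167],[.028,.006,.167],[.028,-.006,.167],[.016,-.006,.167]],(0,255,255))
cv2.imwrite("pics/z12.png",np.vstack([o,big])[:, :800][:720]);print(o.shape)
```

```text
(360, 640, 3)
```

View pics/z12.png

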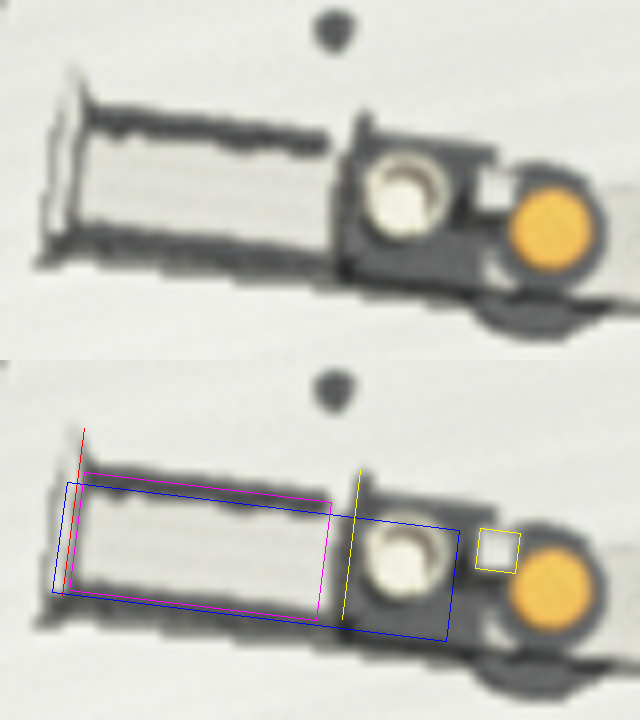

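```bash
cat > goto.py <<'E'
from h import *
def rv(az_x):
    s=monitor.state();M=R.from_quat(s["tool_rot"],scalar_first=True)
    T=R.from_matrix(np.array([[np.cos(az_x),np.sin(az_x),0],[np.sin(az_x),-np.cos(az_x),0],[0,0,-1]]).copy())
    return (T*M.inv()).as_rotvec()/1.5
def go(t,az):
    s=monitor.state();print("shift",((np.array(t)-s["tool_pos"])/.5).round(4),"rot",rv(az).round(4),"t",s["time"])
E
python3 -c "
from goto import *
go([.565,.0385,.23],1.478)"
```

```text
shift [ 0.123  -0.4307  0.0006] rot [-0.002   0.      0.3419] t 13.1
```

Request:
step_arm(
  motion=[
    [0.03, -0.09, 0, 0, 0, 0.1, 255],
    [0.055, -0.18, 0, 0, 0, 0.2, 255],
    [0.08, -0.27, 0, 0, 0, 0.3, 255],
    [0.105, -0.35, 0, 0, 0, 0.342, 255],
    [0.123, -0.41, 0, -0.002, 0, 0.342, 255],
    [0.123, -0.431, 0, -0.002, 0, 0.342, 255],
    [0.123, -0.431, 0, -0.002, 0, 0.342, 255],
  ],
)

```text
time: 13.8
tool_pos: [0.5657, 0.0371, 0.2309]
tool_rot: [-0.001, 0.74, 0.673, 0.001]
contact_force: [0.2, 1.5, -2.2]
gripper_width: 0.541
```

Run:
```python
from rot import *
from goto import go
go([.565,.0385,.15],1.478)
s=monitor.state();f=eyes.grab_frame("wrist");p,q=s["tool_pos"],s["tool_rot"]
print(p,R.from_quat(q,scalar_first=True).as_matrix().round(3),s["gripper_width"])
ft=eyes.grab_frame("top");save(ft,"t13")
im=cv2.cvtColor(np.array(f["pixels"]),cv2.COLOR_RGB2BGR)
a=1.478
for pts,col in(([[.15,.026,.145],[.15,-.026,.145]],(0,0,255)),([[.156,.018,.095],[.156,-.018,.095],[.03,-.018,.095],[.03,.018,.095]],(255,0,0)),([[.072,.019,.111],[.15,.019,.111],[.15,-.019,.111],[.072,-.019,.111]],(255,0,255)),([[.065,.023,.147],[.065,-.023,.147]],(0,255,255))):
    cv2.polylines(im,[np.round(wproj(f,P(a,pts),p,q)).astype(np.int32)],True,col,1)
cv2.imwrite("pics/w13.png",im)
```

```text
shift [-0.0014  0.0028 -0.1617] rot [-0.0019  0.0005  0.0019] t 13.8
[0.56571246 0.037125   0.23085572] [[ 0.095  0.995  0.001]
 [ 0.995 -0.095  0.003]
 [ 0.003  0.    -1.   ]] 0.540950985939127
```

View pics/w13.png

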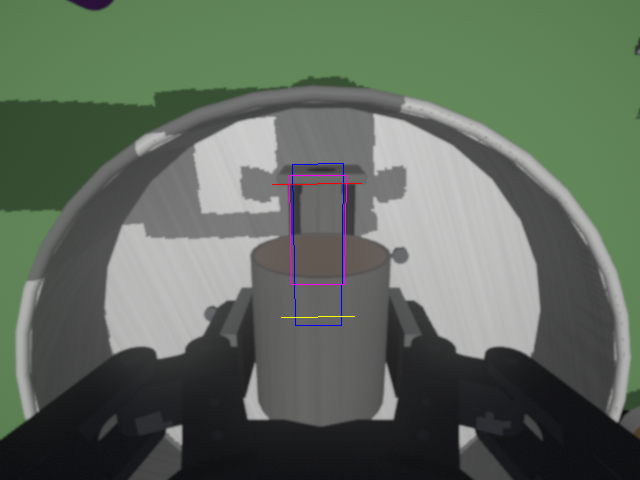

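View pics/t13.png

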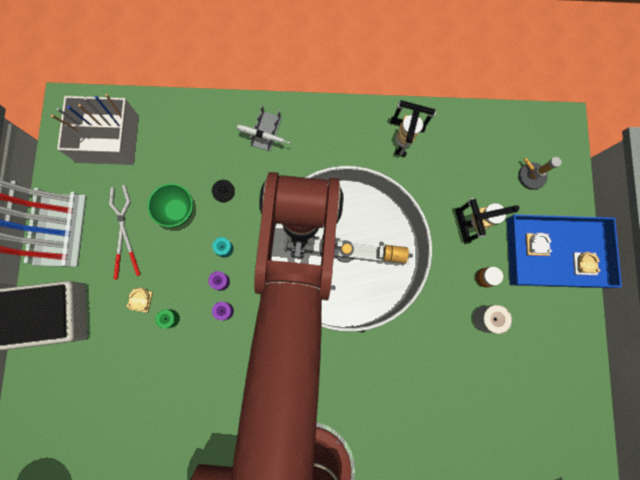

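Request:
step_arm(
  motion=[
    [0.001, 0.003, -0.06, -0.002, 0, 0.002, 255],
    [0.001, 0.003, -0.12, -0.002, 0, 0.002, 255],
    [0.001, 0.003, -0.16, -0.002, 0, 0.002, 255],
    [0.001, 0.003, -0.19, -0.002, 0, 0.002, 255],
    [0.001, 0.003, -0.205, -0.002, 0, 0.002, 255],
    [0.001, 0.003, -0.205, -0.002, 0, 0.002, 255],
  ],
)

```text
time: 14.5
tool_pos: [0.5658, 0.0401, 0.1284]
tool_rot: [0.0, 0.738, 0.675, 0.0]
contact_force: [0.1, -0.3, -3.0]
gripper_width: 0.543
```

Run:
```python
from h import *
s=monitor.state();f=eyes.grab_frame("wrist");print(s["tool_pos"],s["contact_force"]);a=f["pixels"];save(f,"w14")
fs=eyes.grab_frame("side")
a=cv2.cvtColor(np.array(fs["pixels"]),cv2.COLOR_RGB2BGR)[180:310,230:410];b=cv2.imread("pics/w14.png")
cv2.imwrite("pics/c14.png",np.hstack([cv2.resize(a,(480,360),interpolation=2),cv2.resize(b,(320,360))]))
```

```text
[0.56579706 0.04006308 0.12842803] [ 0.08170901 -0.34832574 -3.00552248]
```

View pics/w14.png

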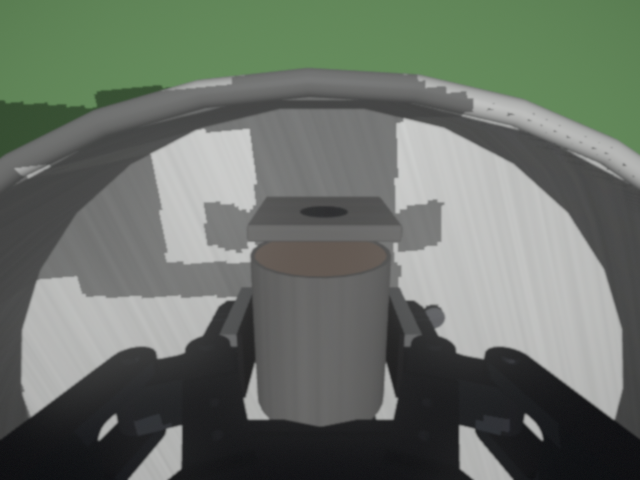

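View pics/c14.png

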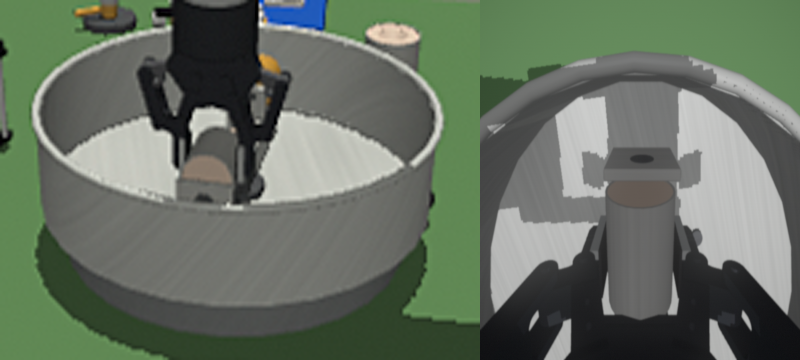

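Request:
step_arm(
  motion=[
    [0.003, -0.006, 0, 0, 0, 0, 255],
    [0.003, -0.006, -0.014, 0, 0, 0, 255],
    [0.003, -0.006, -0.024, 0, 0, 0, 255],
    [0.003, -0.006, -0.028, 0, 0, 0, 255],
    [0.003, -0.006, -0.028, 0, 0, 0, 255],
  ],
)

```text
time: 15.1
tool_pos: [0.5674, 0.0362, 0.1145]
tool_rot: [0.001, 0.739, 0.674, 0.0]
contact_force: [-0.5, -0.0, -2.4]
gripper_width: 0.543
```

Request:
step_arm(
  motion=[
    [0, 0, -0.003, 0, 0, 0, 255],
    [0, 0, -0.003, 0, 0, 0, 255],
  ],
)

```text
time: 15.3
tool_pos: [0.5679, 0.0363, 0.1137]
tool_rot: [0.001, 0.738, 0.674, 0.001]
contact_force: [0.1, -0.5, -3.0]
gripper_width: 0.543
```

Request:
step_arm(
  motion=[
    [0, 0, -0.003, 0, 0, 0, 255],
    [0, 0, -0.003, 0, 0, 0, 255],
  ],
)

```text
time: 15.5
tool_pos: [0.5681, 0.0363, 0.1125]
tool_rot: [0.001, 0.738, 0.674, 0.001]
contact_force: [0.5, 0.3, -3.4]
gripper_width: 0.54
```

Request:
step_arm(
  motion=[
    [0, 0, -0.003, 0, 0, 0, 255],
    [0, 0, -0.003, 0, 0, 0, 255],
  ],
)

```text
time: 15.7
tool_pos: [0.5685, 0.0362, 0.1116]
tool_rot: [0.002, 0.739, 0.674, 0.001]
contact_force: [-0.6, -0.4, 1.6]
gripper_width: 0.54
```

Request:
step_arm(
  motion=[
    [0, 0, -0.003, 0, 0, 0, 255],
    [0, 0, -0.003, 0, 0, 0, 255],
  ],
)

```text
time: 15.9
tool_pos: [0.5692, 0.0361, 0.1116]
tool_rot: [0.002, 0.739, 0.674, 0.002]
contact_force: [-1.4, -0.9, 6.8]
gripper_width: 0.544
```

Request:
step_arm(
  motion=[
    [0, 0, 0.004, 0, 0, 0, 255],
    [0, 0, 0.004, 0, 0, 0, 110],
    [0, 0, 0.004, 0, 0, 0, 95],
    [0, 0, 0.004, 0, 0, 0, 80],
    [0, 0, 0.004, 0, 0, 0, 60],
    [0, 0, 0.004, 0, 0, 0, 30],
    [0, 0, 0.004, 0, 0, 0, 0],
  ],
)

```text
time: 16.6
tool_pos: [0.5679, 0.0363, 0.1113]
tool_rot: [0.001, 0.738, 0.674, 0.001]
contact_force: [0.4, 0.5, 0.1]
gripper_width: 0.995
```

Run:
```python
from h import *
s=monitor.state();f=eyes.grab_frame("wrist");print(s["tool_pos"],s["contact_force"],s["gripper_width"]);save(f,"w15")
```

```text
[0.56788605 0.0362982  0.11125238] [0.43375088 0.45442925 0.08530182] 0.9953885073401224
```

View pics/w15.png

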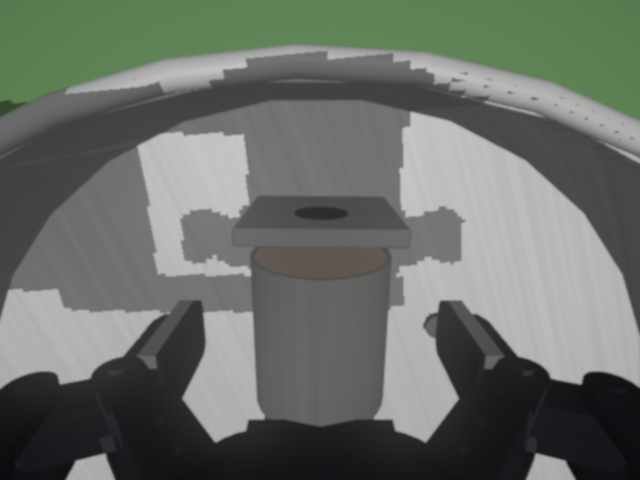

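Request:
step_arm(
  motion=[
    [0, 0, 0.04, 0, 0, 0, 0],
    [0, 0, 0.12, 0, 0, 0, 0],
    [0, 0, 0.2, 0, 0, 0, 0],
    [-0.01, -0.06, 0.25, 0, 0, 0, 0],
    [-0.02, -0.14, 0.25, 0, 0, 0, 0],
    [-0.02, -0.18, 0.25, 0, 0, 0, 0],
    [-0.02, -0.18, 0.25, 0, 0, 0, 0],
  ],
)

```text
time: 17.35
tool_pos: [0.5579, -0.0558, 0.2367]
tool_rot: [0.002, 0.74, 0.673, 0.001]
contact_force: [0.6, 0.9, -0.6]
gripper_width: 0.999
```

Run:
```python
from rot import *
s=monitor.state();f=eyes.grab_frame("wrist");save(f,"w16")
p,q=s["tool_pos"],s["tool_rot"];M=R.from_quat(q,scalar_first=True).as_matrix()
print(s["time"],p,M.round(3))
for k,z in[("hub",.107),("ring_mid",.126),("cradle_seat",.126),("grip_tab",.155)]:
    for d in eyes.pinpoint(k,"wrist")[:3]: print(k,np.round(d["uv"],1),round(d["p"],2),watz(f,d["uv"],z,p,q).round(4))
im=cv2.imread("pics/w16.png");a=1.478
for pts,col in(([[.15,.026,.145],[.15,-.026,.145]],(0,0,255)),([[.065,.023,.147],[.065,-.023,.147]],(0,255,255)),([[.016,.006,.167],[.028,.006,.167],[.028,-.006,.167],[.016,-.006,.167]],(0,255,255))):
    cv2.polylines(im,[np.round(wproj(f,P(a,pts),p,q)).astype(np.int32)],True,col,1)
cv2.imwrite("pics/w16b.png",im)
```

```text
17.35 [ 0.5578657  -0.05584712  0.23673034] [[ 0.094  0.996  0.003]
 [ 0.996 -0.094 -0.001]
 [-0.001  0.003 -1.   ]]
hub [320.5 249.8] 0.71 [ 0.5577 -0.0765  0.107 ]
hub [319.5 213.4] 0.16 [ 0.5596 -0.0493  0.107 ]
ring_mid [323.7  80.1] 0.73 [0.5703 0.0369 0.126 ]
grip_tab [321.2 242.8] 0.68 [ 0.5599 -0.0558  0.155 ]
```

View pics/w16b.png

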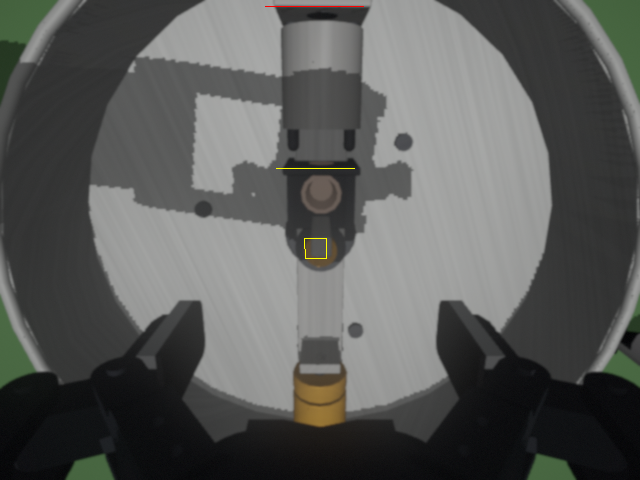

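Run:
```python
import cv2,numpy as np
a=cv2.imread('pics/w16.png')[130:280,250:400].astype(float)*1.8
cv2.imwrite('pics/z16.png',cv2.resize(np.clip(a,0,255).astype(np.uint8),(600,600),interpolation=2))
```

```text
(no output)
```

View pics/z16.png

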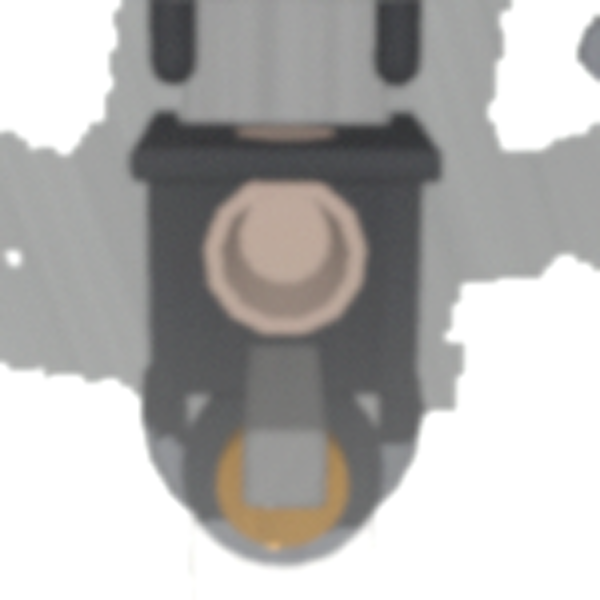

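Request:
step_arm(
  motion=[
    [0.002, 0.001, -0.06, 0, 0, 0, 0],
    [0.002, 0.001, -0.13, 0, 0, 0, 40],
    [0.002, 0.001, -0.18, 0, 0, 0, 80],
    [0.002, 0.001, -0.197, 0, 0, 0, 120],
    [0.002, 0.001, -0.197, 0, 0, 0, 160],
    [0.002, 0.001, -0.197, 0, 0, 0, 190],
    [0.002, 0.001, -0.197, 0, 0, 0, 210],
    [0.002, 0.001, -0.197, 0, 0, 0, 255],
    [0.002, 0.001, -0.197, 0, 0, 0, 255],
  ],
)

```text
time: 18.5
tool_pos: [0.5589, -0.0532, 0.1402]
tool_rot: [0.001, 0.739, 0.674, 0.001]
contact_force: [-4.9, 0.9, 6.7]
gripper_width: 0.123
```

Run:
```python
from h import *
s=monitor.state();f=eyes.grab_frame("wrist");save(f,"w17");print(s["tool_pos"],s["contact_force"],s["gripper_width"])
```

```text
[ 0.55889477 -0.05315726  0.14016731] [-4.9412436   0.91099553  6.74104561] 0.12331562900861315
```

View pics/w17.png

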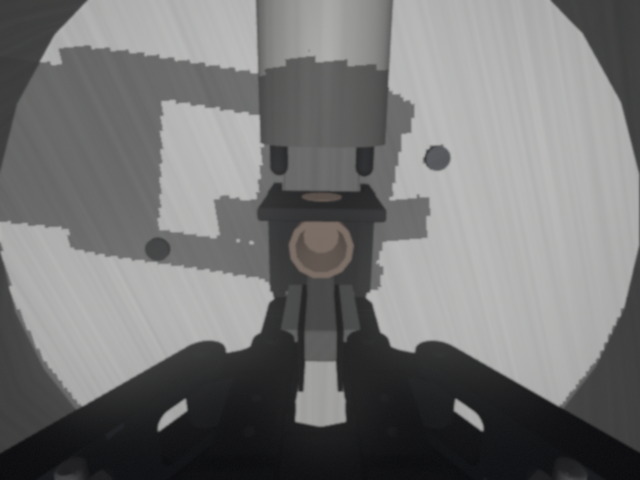

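Request:
step_arm(
  motion=[
    [0.001, 0.008, 0, 0, 0, 0, 255],
    [0.002, 0.018, 0, 0, 0, 0, 255],
    [0.0027, 0.027, 0, 0, 0, 0, 255],
    [0.003, 0.031, 0, 0, 0, 0, 255],
    [0.0034, 0.035, 0, 0, 0, 0, 255],
    [0.0038, 0.039, 0, 0, 0, 0, 255],
    [0.0042, 0.043, 0, 0, 0, 0, 255],
    [0.0046, 0.047, 0, 0, 0, 0, 255],
  ],
)

```text
time: 19.35
tool_pos: [0.5614, -0.031, 0.1402]
tool_rot: [0.002, 0.739, 0.674, -0.0]
contact_force: [-5.3, -5.1, 4.9]
gripper_width: 0.128
```

Request:
step_arm(
  motion=[
    [0.0003, 0.003, 0, 0, 0, 0, 255],
    [0.0005, 0.005, 0, 0, 0, 0, 255],
  ],
)

```text
time: 19.55
tool_pos: [0.5617, -0.0287, 0.1402]
tool_rot: [0.002, 0.739, 0.674, -0.0]
contact_force: [-5.3, -5.5, 5.6]
gripper_width: 0.123
```

Request:
step_arm(
  motion=[
    [0.0003, 0.003, 0, 0, 0, 0, 255],
    [0.0005, 0.005, 0, 0, 0, 0, 255],
  ],
)

```text
time: 19.75
tool_pos: [0.562, -0.0262, 0.1402]
tool_rot: [0.003, 0.739, 0.674, -0.0]
contact_force: [-4.4, -3.9, 4.7]
gripper_width: 0.126
```

Request:
step_arm(
  motion=[
    [0.0002, 0.002, 0, 0, 0, 0, 255],
    [0.0003, 0.003, 0, 0, 0, 0, 255],
  ],
)

```text
time: 19.95
tool_pos: [0.5621, -0.0247, 0.1401]
tool_rot: [0.002, 0.739, 0.674, -0.0]
contact_force: [-4.9, -4.3, 5.2]
gripper_width: 0.125
```

Request:
step_arm(
  motion=[
    [0.0001, 0.001, 0, 0, 0, 0, 255],
    [0.0002, 0.002, 0, 0, 0, 0, 255],
  ],
)

```text
time: 20.15
tool_pos: [0.5622, -0.0243, 0.1401]
tool_rot: [0.003, 0.739, 0.674, -0.001]
contact_force: [-5.1, -7.4, 4.9]
gripper_width: 0.128
```

Request:
step_arm(
  motion=[
    [0.0002, 0.002, 0, 0, 0, 0, 255],
    [0.0002, 0.002, 0, 0, 0, 0, 255],
  ],
)

```text
time: 20.35
tool_pos: [0.5622, -0.0243, 0.1401]
tool_rot: [0.004, 0.739, 0.674, -0.001]
contact_force: [-5.2, -9.4, 4.7]
gripper_width: 0.121
```

Request:
step_arm(
  motion=[
    [0.0002, 0.002, 0, 0, 0, 0, 255],
    [0.0002, 0.002, 0, 0, 0, 0, 255],
  ],
)

```text
time: 20.55
tool_pos: [0.5623, -0.0243, 0.1402]
tool_rot: [0.004, 0.739, 0.674, -0.002]
contact_force: [-5.5, -13.3, 4.1]
gripper_width: 0.126
```

Run:
```python
from h import *
s=monitor.state();f=eyes.grab_frame("wrist");save(f,"w18");print(s["tool_pos"],s["contact_force"],s["gripper_width"])
```

```text
[ 0.56228362 -0.02427187  0.14017828] [ -5.51514015 -13.25931895   4.12487098] 0.12642553286798228
```

View pics/w18.png

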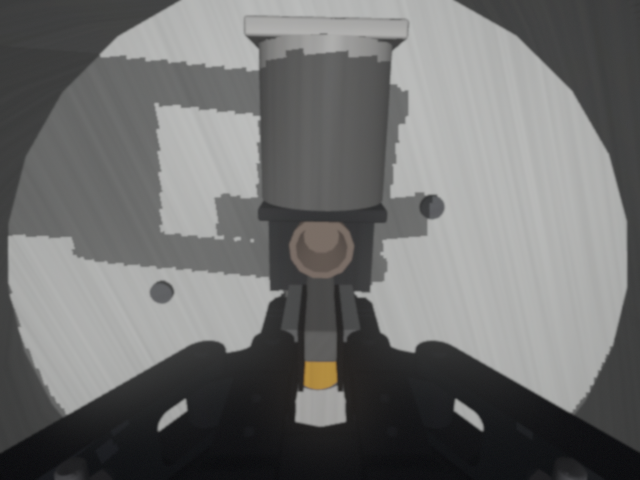

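Request:
step_arm(
  motion=[
    [0, -0.003, 0, 0, 0, 0, 255],
    [0, -0.003, 0, 0, 0, 0, 200],
    [0, -0.003, 0, 0, 0, 0, 160],
    [0, -0.003, 0, 0, 0, 0, 120],
    [0, -0.003, 0.06, 0, 0, 0, 110],
    [0, -0.003, 0.16, 0, 0, 0, 110],
    [0, -0.003, 0.24, 0, 0, 0, 110],
    [0, -0.003, 0.26, 0, 0, 0, 110],
  ],
)

```text
time: 21.4
tool_pos: [0.5648, -0.0217, 0.2748]
tool_rot: [0.005, 0.738, 0.675, 0.004]
contact_force: [0.5, 0.7, -0.1]
gripper_width: 0.568
```

Run:
```python
from h import *
s=monitor.state();f=eyes.grab_frame("wrist");save(f,"w19");print(s["tool_pos"],s["contact_force"],s["gripper_width"])
```

```text
[ 0.56475218 -0.0216896   0.27478942] [ 0.53749476  0.65626766 -0.08013895] 0.5683207001294008
```

View pics/w19.png

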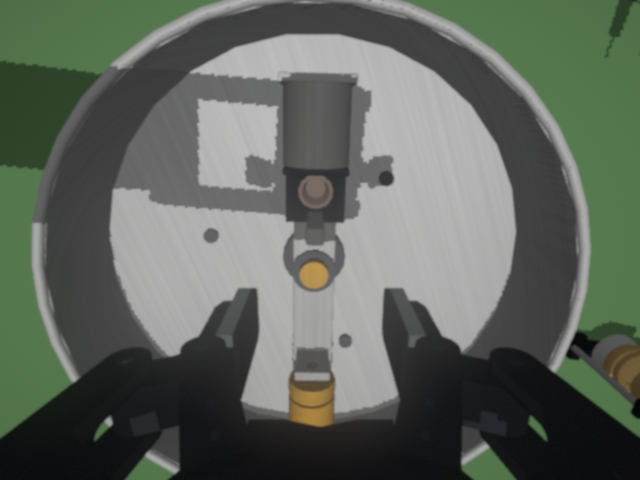

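Run:
```python
from h import *
s=monitor.state();f=eyes.grab_frame("wrist");p,q=s["tool_pos"],s["tool_rot"]
h=watz(f,(314.3,275),.107,p,q);t=watz(f,(314.5,227),.167,p,q);r=watz(f,(317.5,77),.147,p,q);w=watz(f,(312,376),.137,p,q)
print(h,t,r,w)
for x in(t,r):d=x-h;print(np.degrees(np.arctan2(d[1],d[0])),np.hypot(*d[:2]))
C=h[:2]
for z in (-124,-116,-113): print(z,C+.1235*np.array([np.cos(np.radians(z)),np.sin(np.radians(z))]))
```

```text
[ 0.55776882 -0.0771791   0.107     ] [ 0.56350981 -0.01861493  0.167     ] [0.57421764 0.07449833 0.147     ] [ 0.54859554 -0.15424759  0.137     ]
84.40123721458379 0.05884488772695499
83.81068842704018 0.15256672605315819
-124 [ 0.4887085  -0.17956524]
-116 [ 0.50362999 -0.18818016]
-113 [ 0.50951353 -0.19086145]
```

Request:
step_arm(
  motion=[
    [-0.04, -0.08, 0, 0, 0, 0, 255],
    [-0.08, -0.16, 0, 0, 0, 0, 255],
    [-0.12, -0.24, 0, 0, 0, 0, 255],
    [-0.154, -0.315, -0.02, 0, 0, 0, 255],
    [-0.154, -0.315, -0.1, 0, 0, 0, 255],
    [-0.154, -0.315, -0.19, 0, 0, 0, 255],
    [-0.154, -0.315, -0.26, 0, 0, 0, 255],
    [-0.154, -0.315, -0.31, 0, 0, 0, 255],
    [-0.154, -0.315, -0.328, 0, 0, 0, 255],
    [-0.154, -0.315, -0.328, 0, 0, 0, 255],
  ],
)

```text
time: 22.5
tool_pos: [0.4833, -0.1781, 0.1007]
tool_rot: [-0.002, 0.738, 0.674, -0.0]
contact_force: [0.2, 0.4, -0.5]
gripper_width: 0.002
```

Run:
```python
from h import *
s=monitor.state();f=eyes.grab_frame("wrist");save(f,"w20");p=s["tool_pos"];print(s["time"],p,s["contact_force"],s["gripper_width"])
C=np.array([.5577,-.0772]);r=.1235
a0=np.arctan2(p[1]-C[1],p[0]-C[0]);print(np.degrees(a0),np.hypot(*(p[:2]-C)))
# slow approach ~ 16 mm, then ramp
steps=[.006,.010,.018,.030,.042,.049,.049,.049]
a=a0;
for d in steps:
    a+=d/r;t=C+r*np.array([np.cos(a),np.sin(a)]);print(d,np.degrees(a).round(),((t-p[:2])/.5).round(3))
a+=.03/r;t=C+r*np.array([np.cos(a),np.sin(a)]);print("lift",((t-p[:2])/.5).round(3))
```

```text
22.5 [ 0.48325216 -0.17807775  0.10074424] [ 0.16287489  0.42100653 -0.53112227] 0.001985664290747654
-126.42734704025172 0.12537464841836493
0.006 -124.0 [ 0.012 -0.004]
0.01 -119.0 [ 0.029 -0.014]
0.018 -111.0 [ 0.062 -0.029]
0.03 -97.0 [ 0.12  -0.044]
0.042 -77.0 [ 0.203 -0.039]
0.049 -55.0 [0.292 0.001]
0.049 -32.0 [0.359 0.072]
0.049 -9.0 [0.393 0.163]
lift [0.395 0.223]
```

View pics/w20.png

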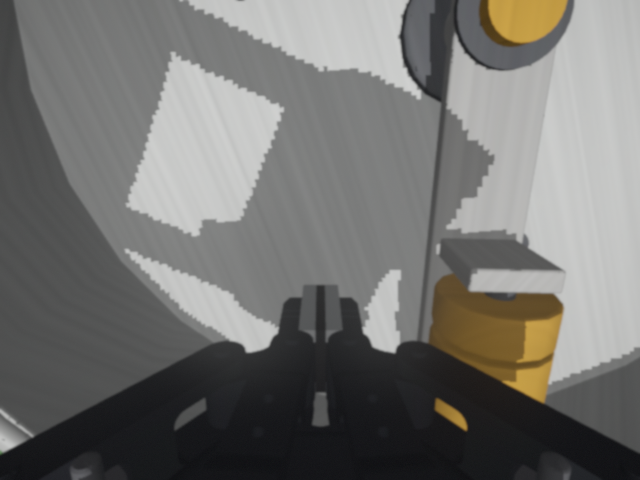

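Request:
step_arm(
  motion=[
    [0.012, -0.004, 0.014, 0, 0, 0, 255],
    [0.029, -0.014, 0.016, 0, 0, 0, 255],
    [0.062, -0.029, 0.016, 0, 0, 0, 255],
    [0.12, -0.044, 0.016, 0, 0, 0, 255],
    [0.203, -0.039, 0.016, 0, 0, 0, 255],
    [0.292, 0.001, 0.016, 0, 0, 0, 255],
    [0.359, 0.072, 0.016, 0, 0, 0, 255],
    [0.393, 0.163, 0.016, 0, 0, 0, 255],
    [0.394, 0.21, 0.09, 0, 0, 0, 255],
    [0.39, 0.215, 0.18, 0, 0, 0, 255],
  ],
)

```text
time: 23.55
tool_pos: [0.6804, -0.0682, 0.1928]
tool_rot: [-0.001, 0.737, 0.676, -0.0]
contact_force: [0.3, -0.7, 0.5]
gripper_width: 0.001
```

Request:
step_arm(
  motion=[
    [0, 0, 0.09, 0, 0, 0, 255],
    [0, 0, 0.18, 0, 0, 0, 255],
    [-0.05, 0.09, 0.24, 0, 0, 0, 255],
    [-0.1, 0.18, 0.28, 0, 0, 0, 255],
  ],
)

```text
time: 23.95
tool_pos: [0.6383, 0.0062, 0.3336]
tool_rot: [0.004, 0.739, 0.673, 0.003]
contact_force: [0.3, 0.9, 0.6]
gripper_width: 0.004
```

Run:
```python
from rot import *
for i in range(6):
    s=monitor.state();ft=eyes.grab_frame("top")
    if i==0: save(ft,"t21");print(s["tool_pos"],s["contact_force"])
    a,b,m=fit_rot(ft);print(s["time"],round(a,3),round(b[1],3),round(b[0],2))
```

```text
[0.63834216 0.00616205 0.33358141] [0.25213926 0.85036615 0.59079087]
23.95 -0.002 -1.962 0.0
24.0 -0.002 -3.132 0.01
24.05 -0.002 -3.132 0.02
24.1 -0.002 -0.092 0.02
24.15 -0.076 -0.012 0.45
24.2 0.018 0.008 0.83
```

View pics/t21.png

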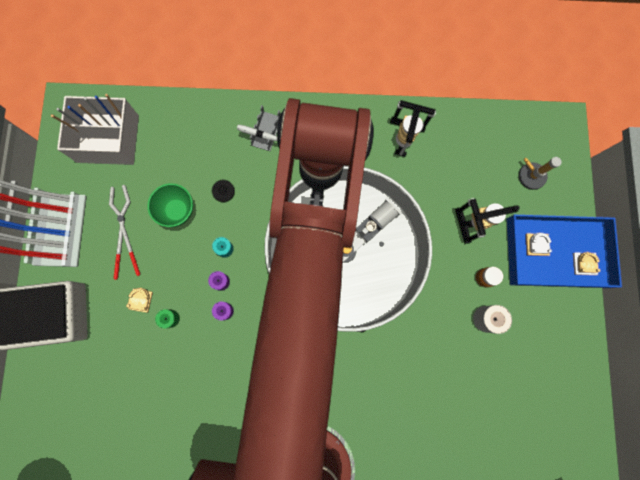

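Request:
step_arm(
  motion=[
    [-0.06, 0.07, 0, 0, 0, 0, 255],
    [-0.12, 0.14, 0, 0, 0, 0, 255],
    [-0.18, 0.21, 0, 0, 0, 0, 255],
    [-0.24, 0.28, 0, 0, 0, 0, 255],
    [-0.24, 0.36, 0, 0, 0, 0, 255],
    [-0.24, 0.44, 0, 0, 0, 0, 255],
    [-0.24, 0.52, 0, 0, 0, 0, 255],
    [-0.24, 0.55, 0, 0, 0, 0, 255],
  ],
)

```text
time: 25.05
tool_pos: [0.5168, 0.2833, 0.3266]
tool_rot: [0.0, 0.738, 0.675, -0.0]
contact_force: [0.6, -0.2, -0.2]
gripper_width: 0.0
```

Run:
```python
from rot import *
for i in range(8):
    s=monitor.state();ft=eyes.grab_frame("top")
    if i==0: save(ft,"t22");print(s["tool_pos"])
    a,b,m=fit_rot(ft);print(s["time"],round(b[1],3),round(b[0],2))
```

```text
[0.51682392 0.28334706 0.32656888]
25.05 2.638 0.84
25.1 2.778 0.85
25.15 2.898 0.84
25.2 3.058 0.84
25.25 -3.132 0.86
25.3 -2.992 0.82
25.35 -2.852 0.83
25.4 -2.722 0.83
```

Request:
step_arm(
  motion=[
    [0, 0, 0, 0, 0, 0, 255],
    [0, 0, 0, 0, 0, 0, 255],
    [0, 0, 0, 0, 0, 0, 255],
    [0, 0, 0, 0, 0, 0, 255],
    [0, 0, 0, 0, 0, 0, 255],
    [0, 0, 0, 0, 0, 0, 255],
    [0, 0, 0, 0, 0, 0, 255],
    [0, 0, 0, 0, 0, 0, 255],
    [0, 0, 0, 0, 0, 0, 255],
    [0, 0, 0, 0, 0, 0, 255],
  ],
)

```text
time: 26.45
tool_pos: [0.5167, 0.2814, 0.3282]
tool_rot: [0.001, 0.738, 0.674, 0.001]
contact_force: [0.1, -0.1, -0.4]
gripper_width: -0.001
```

Run:
```python
from rot import *
for i in range(4):
    s=monitor.state();ft=eyes.grab_frame("top")
    a,b,m=fit_rot(ft);print(s["time"],round(b[1],3),round(b[0],2))
```

```text
26.45 -0.412 0.81
26.5 -0.322 0.8
26.55 -0.222 0.79
26.6 -0.132 0.78
```

View pics/t22.png

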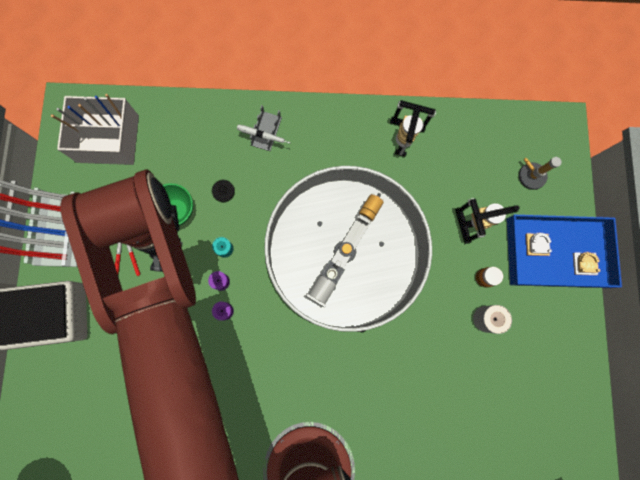

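Request:
step_arm(
  motion=[
    [0, 0, 0, 0, 0, 0, 255],
    [0, 0, 0, 0, 0, 0, 255],
    [0, 0, 0, 0, 0, 0, 255],
    [0, 0, 0, 0, 0, 0, 255],
    [0, 0, 0, 0, 0, 0, 255],
    [0, 0, 0, 0, 0, 0, 255],
    [0, 0, 0, 0, 0, 0, 255],
    [0, 0, 0, 0, 0, 0, 255],
    [0, 0, 0, 0, 0, 0, 255],
    [0, 0, 0, 0, 0, 0, 255],
  ],
)

```text
time: 27.65
tool_pos: [0.5167, 0.2814, 0.3282]
tool_rot: [0.001, 0.738, 0.674, 0.001]
contact_force: [1.2, -0.3, 0.1]
gripper_width: 0.001
```

Request:
step_arm(
  motion=[
    [0, 0, 0, 0, 0, 0, 255],
    [0, 0, 0, 0, 0, 0, 255],
    [0, 0, 0, 0, 0, 0, 255],
    [0, 0, 0, 0, 0, 0, 255],
    [0, 0, 0, 0, 0, 0, 255],
    [0, 0, 0, 0, 0, 0, 255],
    [0, 0, 0, 0, 0, 0, 255],
    [0, 0, 0, 0, 0, 0, 255],
    [0, 0, 0, 0, 0, 0, 255],
    [0, 0, 0, 0, 0, 0, 255],
  ],
)

```text
time: 28.65
tool_pos: [0.5167, 0.2814, 0.3282]
tool_rot: [0.001, 0.738, 0.674, 0.001]
contact_force: [0.5, -0.4, 0.2]
gripper_width: 0.001
```

Request:
step_arm(
  motion=[
    [0, 0, 0, 0, 0, 0, 255],
    [0, 0, 0, 0, 0, 0, 255],
    [0, 0, 0, 0, 0, 0, 255],
    [0, 0, 0, 0, 0, 0, 255],
    [0, 0, 0, 0, 0, 0, 255],
    [0, 0, 0, 0, 0, 0, 255],
    [0, 0, 0, 0, 0, 0, 255],
    [0, 0, 0, 0, 0, 0, 255],
    [0, 0, 0, 0, 0, 0, 255],
    [0, 0, 0, 0, 0, 0, 255],
  ],
)

```text
time: 29.65
tool_pos: [0.5167, 0.2814, 0.3281]
tool_rot: [0.001, 0.738, 0.674, 0.001]
contact_force: [0.3, -0.8, -0.2]
gripper_width: 0.0
```

Request:
step_arm(
  motion=[
    [0, 0, 0, 0, 0, 0, 255],
    [0, 0, 0, 0, 0, 0, 255],
    [0, 0, 0, 0, 0, 0, 255],
    [0, 0, 0, 0, 0, 0, 255],
    [0, 0, 0, 0, 0, 0, 255],
    [0, 0, 0, 0, 0, 0, 255],
    [0, 0, 0, 0, 0, 0, 255],
    [0, 0, 0, 0, 0, 0, 255],
    [0, 0, 0, 0, 0, 0, 255],
    [0, 0, 0, 0, 0, 0, 255],
  ],
)

```text
time: 30.65
tool_pos: [0.5168, 0.2814, 0.3282]
tool_rot: [0.001, 0.738, 0.674, 0.001]
contact_force: [-0.5, 0.3, -0.3]
gripper_width: 0.003
```

Run:
```python
from rot import *
im=[]
for i in range(6):
    s=monitor.state();ft=eyes.grab_frame("top")
    a,b,m=fit_rot(ft);print(s["time"],round(b[1],3),round(b[0],2));im.append(np.array(ft["pixels"]).astype(int))
print(np.abs(im[-1]-im[0])[150:345,250:445].max())
x=cv2.cvtColor(im[-1].astype(np.uint8),cv2.COLOR_RGB2BGR)
fs=eyes.grab_frame("side");y=cv2.cvtColor(np.array(fs["pixels"]),cv2.COLOR_RGB2BGR)
cv2.imwrite("pics/end.png",np.hstack([cv2.resize(x[165:330,265:430],(400,400),interpolation=2),cv2.resize(y[170:300,230:410],(400,400),interpolation=2)]))
cv2.imwrite("pics/endtop.png",x)
```

```text
30.65 2.478 0.84
30.7 2.478 0.84
30.75 2.478 0.84
30.8 2.478 0.84
30.85 2.478 0.84
30.9 2.478 0.84
14
```

View pics/end.png

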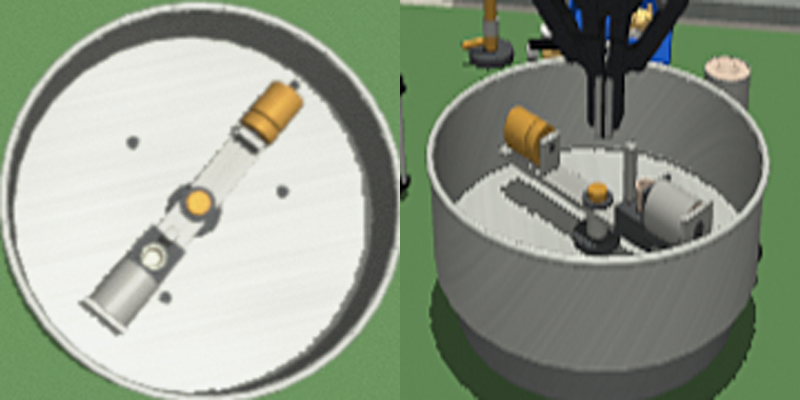

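View pics/endtop.png

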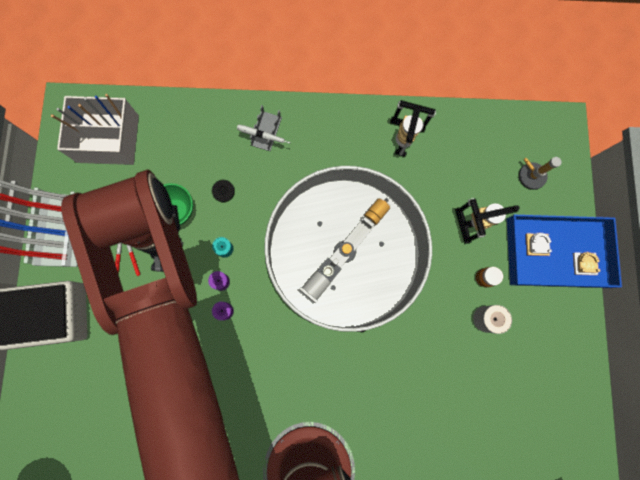

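The arm has stopped at 2.478 rad. The ring sits clamped between the front plate and the back plate, with its mouth towards the crucible. The other things are in place, and the gripper is free in the air.

```bash
python3 -c "
from h import *
print(manip.job_done())"
```

```text
the job is handed in; nothing more can be done
None
```

The casting ring is loaded and clamped, the arm coasted well past a full turn by itself and stopped, and the job is handed in. It took about 31 s of the 72 s allowed.

- **Loading:** I laid the steel ring on its side, took it again across its diameter, and set it on the rails with its mouth towards the crucible. It met the rails at the expected height.
- **Clamping:** I slid the carriage up by its grip tab about 29 mm until it stopped firmly, at about 13 N. The tab then stood about 52 mm from the axis, which matches a ring that is home. The last pictures show no gap at either end of the ring.
- **Spin:** I pushed the weight counter-clockwise and lifted clear. The top camera followed the arm through more than 9 rad of free coasting, counted from my estimate of the release point. The arm then stood still at 2.478 rad over six frames.
- **Other things:** Those visible in the last top picture look unmoved. The robot arm covers the green ring and the die model there and partly hides the bowl and tongs. I never commanded contact with any of them.

Two checks disagreed slightly. The top and wrist cameras differed by about 2–3 mm on the hub position, so I worked from the wrist camera near the centrifuge. The brass weight also looked about 5 mm nearer the axis, and longer, than the model. The arm angle from that fit still agreed with the tab and back plate to within about 1°.

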